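# Load a lacquer disc into the inlay jig

## Robot

A 6-joint arm with a two-finger parallel gripper is mounted at the origin on the work surface. World frame = base frame: x ahead of the robot, y to its left, z up, the work surface at z = 0. Lengths are in m, angles in rad, forces in N, time in s.
With the tool pointing down it reaches from about 0.25 to 0.725 m from the base axis. Payload 9.7 kg.
Tool frame: the origin (TCP) lies on the centre line of the jaws, within the pads' length; the fingertips stand 17 mm ahead of it and the grasp point (between the pads) lies 2 mm behind it (r.tcp_to_tips is the distance from the TCP to the fingertips, in m); z points along the fingers, x is the direction in which the jaws open and shut, and the axes are right-handed (so a half turn about z gives the same grasp; the last joint's range is limited). The gripper opens to 85 mm and grips with 20 to 120 N. Pads are 22 mm wide; open, the fingers measure 114 mm over their backs; the gripper's body (76 mm by 85 mm) begins 54 mm behind the grasp point. The pads swing forward as they close: fully open they stand 13 mm farther back than shut.
Start: joints at [1.166, 0.087, 0.176, 1.66, 0, 1.571], TCP at [0.217, 0.506, 0.248] pointing down, gripper open.
Joint ranges: [-3.13, 3.13], [-0.85, 1.81], [-1.15, 1.24], [-2.2, 2.28], [-1.44, 1.52], [-3.14, 3.14]. Speed limits (rad/s): [2.22, 2.22, 2.57, 3.14, 3.14, 3.14].

## Interface

Orientations are given as a unit quaternion [w, x, y, z].
In Python, from rig import r, camera, workorder, recognise, tip_of gives the robot as it stands.
- The arm moves only by the tool jog_arm, never from a script. Its argument "targets" is a list of rows, each an object of numbers: "x", "y", "z": the shift along the tool's x, y, z in mm; "yaw": the turn about the tool's z in degrees; "jaw": the finger opening in mm, from 0 to 85.4. In form: [{"x": .., "y": .., "z": .., "yaw": .., "jaw": ..}, ...]. A call has 1 to 20 rows; each row is the pose to reach, as a shift and turn from the pose commanded when the call began, along the tool's axes at that moment; what a row does not reach only later rows make up. A row lasts 1/12 s, in which the tool goes at most 41.7 mm and 7.16 degrees, less where a joint would pass 70% of its speed; a pose out of reach is approached as far as the arm can. A call with a gripper value outside its range is refused whole. The fingers move at their own pace and stop on an object; "force" is the grip in N (left out, the last holds). Time passes only in rows, so rows that repeat a pose let the fingers close. It gives the time, the measured TCP pose, the force and the opening at its end, in the units of the state.
- r.state(): the state, without advancing time (a new reading comes with each control period).
- camera(name): name is "side" or "top" or "wrist"; returns a dict with "pixels" (384x512x3 uint8, red, green, blue), "camera_matrix" (3x3 intrinsics, pixels), "dist" ([k1, k2, p1, p2, k3] as OpenCV has them; the pictures are not rectified), "view" (4x4, takes a point from world to camera coordinates). Camera axes: x right, y down, z forward; pixel columns grow to the right and rows downward; lengths in m; the calibration is good to about 2 mm. A picture is of the moment at which its call begins. There is no depth.
- workorder.finish_job(): hands the job in, once; it reports no verdict.
Trained networks look in a picture, given as the dict that the camera call returned (one of the last four; its "shot" number tells which), for a name from the list of things; names that differ only in an ending like _2 or _b are one class to them, and where a whole thing is asked for, a point or a joint stands for the part that bears it (a point fixed in the world has none). Each returns a list of dicts, best first, with "confidence" (0 to 1); they miss things now and then, are a little off and sometimes report something else, mostly with a low value. They report only what shows in the picture. A call takes as long as a camera call. They do not tell look-alikes from the thing itself.
- recognise(query, picture): "rect" ([left, top, right, bottom] in pixels, round what is visible of it).
- tip_of(query, picture): "at" ([column, row] in pixels: a listed point, or the origin of a listed thing).
The state is a dict: "t": time; "qpos": joint angles; "joint_vel": joint speeds; "effort": joint torques, N m; "position": TCP position; "tcp_rot": TCP orientation; "wrist_force": force on the tool from outside, world axes, zero at the start; "ft_torque": the same for the moment, N m; "finger_gap": finger opening in m.
Only numpy, scipy, OpenCV 4.12 (cv2) and the standard library are available. Lean on these libraries where they do the work, as an engineer would, in place of code of your own. Each camera call takes 0.05 s, during which the arm holds its last target.

## Task

Lay the blue disc flat on the bare wooden apron of the jig and let go of it, then push it along the jig, over the yellow lip, so that it drops flat into the pocket under the brass strap. Push gently: never force the disc hard against the lip or the stop. Leave everything else on the bench where it is.

Things in the scene. Friction and masses are not known exactly. Their poses are not given: they have to be found in the camera images.
- blue_disc_mid (a point): Centre (half-way up) of the dark blue slate disc with two white eggshell fish: diameter 56 mm, thickness 14 mm, rims bevelled 1.5 mm, about 70 to 140 g, z axis along its axis. It starts flat on the table; it may be gripped across its rim. As it tips over the lip its rear rim rises about 6 mm off the deck: push above that, some 9 to 11 mm above the deck, or the finger wedges under it.
- jig: Fixed inlay jig, a wooden board 320 mm long (x), 150 mm wide (y); origin: centre of its underside, z up. The deck (its top) is 18 mm above the origin. Loading direction is +x. On the deck a nest (lip, funnel, pocket, stop, strap), centred on y = 0, is clamped anywhere within 10 mm either way along x of its middle setting; its place is NOT measured: find it by feel or by eye.
- apron (a point): Point on the deck at jig x = -65 mm, y = 0: middle of the bare wooden apron (x = -160 mm to the nest), where the disc is laid before the push. Slate on wood slides with a push of about 1 N. When the disc tips over the crest it can jolt the hand by some 5 N: that is not yet the stop; it is home only when it lies flat on the deck again.
- lip_middle_setting (a point): Where the back edge of the yellow lip would be with the nest in its middle setting (jig x = 40 mm, deck level). The ramp rises from the deck 16 mm before this edge to a crest 4 mm high and 4 mm wide, then drops straight to the deck. Steel wings 12 mm high narrow from about 87 mm apart (41 mm before the edge) to 60 mm. The disc climbs with a push of under 4 N.
- stop_middle_setting (a point): Where the face of the black rubber stop (11 mm high) would be in the middle setting, 59.5 mm past the lip's back edge; pocket sides 60 mm apart, 12 mm high. The stop gives at 1.5 N plus 1.5 N/mm, solid after 3.5 mm (7 N); over 20 N between disc and nest is too hard. A brass strap 18 mm wide spans the pocket 28 mm above the deck, 38 to 56 mm past the lip edge.
- brown_disc_mid (a point): Centre of a brown disc with one white fish, same size as the blue one; flat on the table, to be left alone.
- black_disc_mid (a point): Centre of a black disc with five white dots, same size as the blue one; flat on the table, to be left alone.
- bowl: Dark wooden bowl, 100 mm across, 50 mm high, origin under its centre; leave alone.
- lacquer_jar: Closed amber glass jar, 60 mm across, 80 mm high, origin under its centre; leave alone.
- cup: White cup, 76 mm across, 80 mm high, origin under its centre; leave alone.
Not all that is in view belongs to the job. What is shaped like the part that bears blue_disc_mid but green is not meant.

How it is judged:
By the outcome, as a careful person would: the job done as asked, in the order asked, and still so for the second after the job is handed in, with the robot touching nothing.
It also fails if it takes over 59 s, if anything falls off the work surface, if the arm or the gripper's body presses on something with over 40 N, if the wrist force passes 120 N, or if a joint passes its speed limit or range.

## Working session

There is one attempt and no reset: what is moved stays moved. The work goes in short steps, Python scripts to look and compute and a tool call to move; the robot and the scene stay as the last step left them, time stands still between calls to the robot, and variables do not carry over. Pictures are saved under pics/ and viewed, and the job is handed in when it is done.

Besides the shell and the picture viewer there is one more tool, called by a JSON object that holds its "api" and its "payload". jog_arm: Moves the arm, as the interface text tells. Its arguments: {"type":"object","properties":{"targets":{"type":"array"},"force":{"type":"number"}},"required":["targets"]}

```bash
ls; mkdir -p pics
cat > h.py <<'E'
import numpy as np, cv2
from rig import r, camera, workorder, recognise, tip_of
def save(p,name,crop=None,scale=1):
    im=p["pixels"]
    if crop: im=im[crop[1]:crop[3],crop[0]:crop[2]]
    im=cv2.resize(im,None,fx=scale,fy=scale,interpolation=cv2.INTER_CUBIC)
    cv2.imwrite("pics/"+name,im[:,:,::-1])
def ray(p,uv):
    K=np.array(p["camera_matrix"]);d=np.array(p["dist"]);V=np.array(p["view"])
    n=cv2.undistortPoints(np.array([[uv]],float),K,d)[0,0]
    R=V[:3,:3];t=V[:3,3];c=-R.T@t
    return c,R.T@np.array([n[0],n[1],1])
def onz(p,uv,z):
    c,d=ray(p,uv);return c+d*(z-c[2])/d[2]
def proj(p,X):
    V=np.array(p["view"]);rv=cv2.Rodrigues(V[:3,:3])[0]
    return cv2.projectPoints(np.array(X,float).reshape(-1,1,3),rv,V[:3,3],np.array(p["camera_matrix"]),np.array(p["dist"]))[0][:,0]
E
python3 - <<'E'
from h import *
print(r.state())
for n in["top","side","wrist"]:
    p=camera(n);save(p,n+"0.png",scale=1.5)
    print(n,p["shot"])
    for q in["blue_disc_mid","jig","apron","lip_middle_setting","stop_middle_setting","brown_disc_mid","black_disc_mid"]:
        a=[(np.round(x["rect"]).astype(int).tolist(),round(x["confidence"],2)) for x in recognise(q,p)] if q not in("apron","lip_middle_setting","stop_middle_setting") else None
        b=[(np.round(x["at"],1).tolist(),round(x["confidence"],2)) for x in tip_of(q,p)]
        print(q,a,b)
E
```

```text
pics
{'t': 0.0, 'qpos': array([ 1.16602520e+00,  8.74493697e-02,  1.75158068e-01,  1.65980647e+00,
       -1.41250318e-05,  1.57079789e+00]), 'joint_vel': array([ 0.00103032, -0.00066634, -0.00066738, -0.00043553,  0.00092565,
        0.00144726]), 'effort': array([ 2.38837119e-04, -5.20383918e+01,  4.64801002e+01,  1.64500420e-02,
       -7.55460292e-05, -9.87996202e-06]), 'position': array([0.2165184 , 0.50536839, 0.24760123]), 'tcp_rot': array([ 3.64146736e-04,  8.34808130e-01,  5.50540609e-01, -5.39341008e-04]), 'wrist_force': array([ 0.04998439, -0.35397633,  0.37313324]), 'ft_torque': array([ 0.02957348,  0.05361947, -0.02720754]), 'finger_gap': 0.08560712887887481}
top 1
blue_disc_mid [([329, 213, 344, 225], 0.71), ([312, 244, 325, 259], 0.7)] [([338.7, 215.6], 0.79), ([317.8, 248.7], 0.76)]
jig [([197, 187, 294, 230], 0.64)] [([242.7, 205.6], 0.74)]
apron None [([262.2, 207.7], 0.62)]
lip_middle_setting None [([231.2, 207.5], 0.62)]
stop_middle_setting None [([212.8, 202.9], 0.67)]
brown_disc_mid [([363, 203, 378, 219], 0.72), ([196, 183, 290, 232], 0.24)] [([372.3, 209.9], 0.7), ([141.7, 229.0], 0.64)]
black_disc_mid [([330, 177, 345, 193], 0.53)] [([335.9, 182.1], 0.7)]
side 2
blue_disc_mid [([239, 266, 256, 283], 0.61), ([195, 253, 214, 276], 0.55), ([334, 279, 363, 311], 0.55), ([204, 154, 266, 230], 0.2)] [([249.3, 271.6], 0.77), ([203.9, 261.6], 0.7)]
jig [([201, 154, 267, 232], 0.71), ([304, 189, 335, 212], 0.23)] [([232.3, 191.4], 0.62)]
apron None [([235.3, 199.3], 0.57)]
lip_middle_setting None [([226.0, 179.1], 0.71)]
stop_middle_setting None [([228.3, 166.0], 0.66)]
brown_disc_mid [([261, 298, 281, 321], 0.8)] [([269.6, 311.2], 0.9)]
black_disc_mid [([277, 254, 298, 272], 0.57)] [([288.0, 262.7], 0.7)]
wrist 3
blue_disc_mid [] []
jig [([74, 378, 91, 381], 0.48)] []
apron None []
lip_middle_setting None [([274.9, 317.2], 0.48)]
stop_middle_setting None []
brown_disc_mid [] []
black_disc_mid [] []
```

View pics/top0.png

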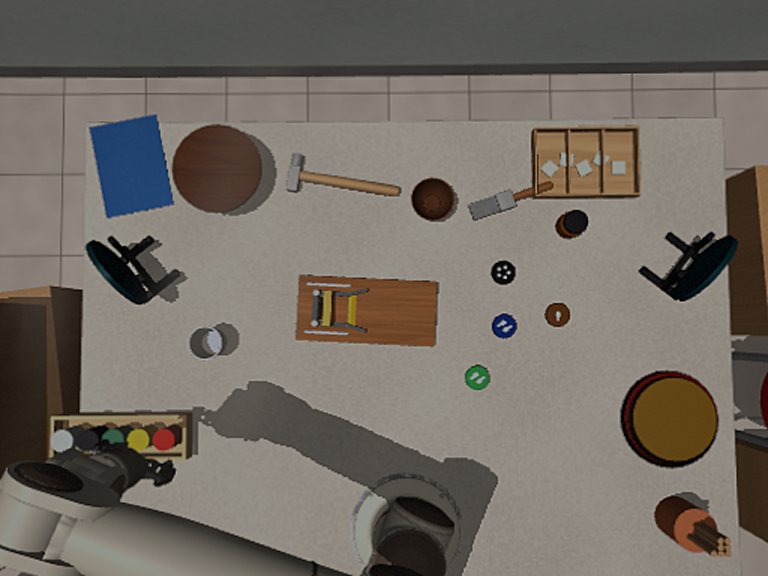

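View pics/side0.png

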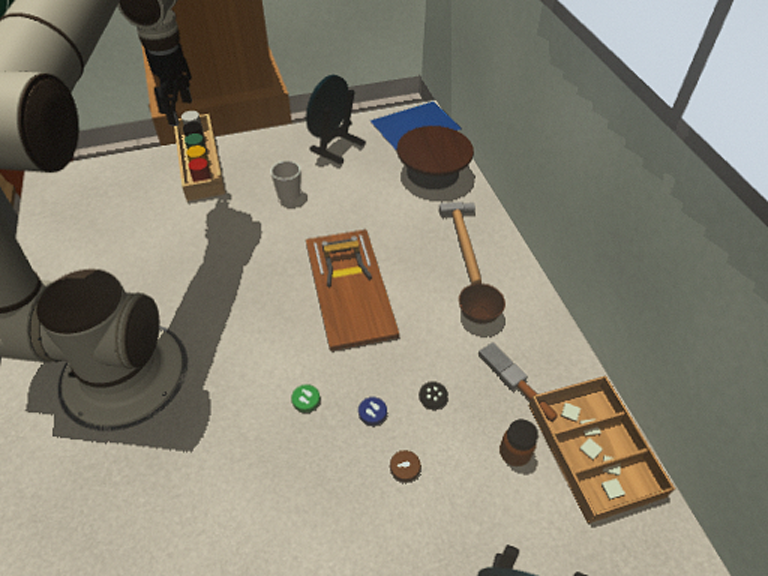

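View pics/wrist0.png

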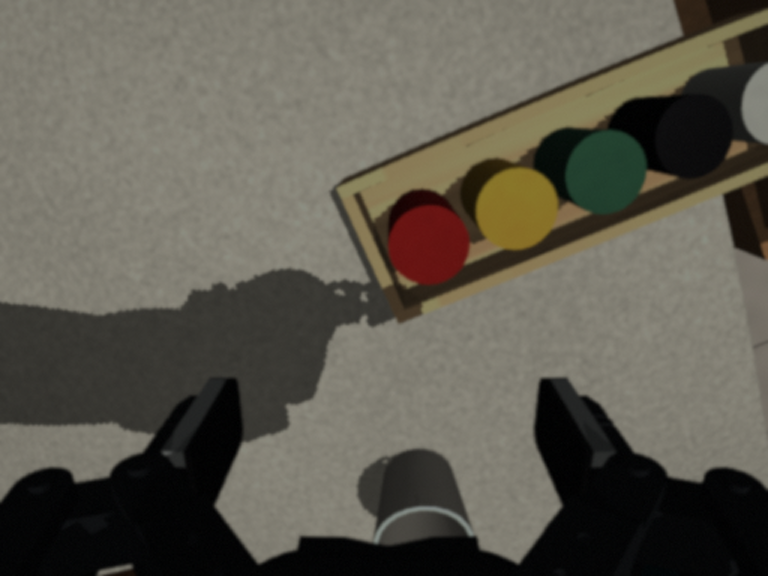

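Run:
```python
from h import *
p=camera("top");save(p,"topcrop.png",(130,160,390,290),3)
for uv,z in[((338.7,215.6),.007),((317.8,248.7),.007),((372.3,209.9),.007),((335.9,182.1),.007),((141.7,229),.007),((242.7,205.6),0),((262.2,207.7),.018),((231.2,207.5),.018),((212.8,202.9),.018)]:
    print(uv,onz(p,uv,z).round(4))
print(onz(p,(256,192),0),ray(p,(256,192))[0])
p=camera("side");save(p,"sidecrop.png",(180,140,380,330),4)
for uv,z in[((249.3,271.6),.007),((203.9,261.6),.007),((232,191),0),((235.3,199.3),.018),((226,179.1),.018),((228.3,166),.018),((269.6,311.2),.007),((288,262.7),.007)]:
    print(uv,onz(p,uv,z).round(4))
print(ray(p,(256,192))[0])
```

```text
(338.7, 215.6) [ 0.4664 -0.2418  0.007 ]
(317.8, 248.7) [ 0.3528 -0.1679  0.007 ]
(372.3, 209.9) [ 0.4854 -0.3582  0.007 ]
(335.9, 182.1) [ 0.5829 -0.2341  0.007 ]
(141.7, 229) [0.4247 0.4408 0.007 ]
(242.7, 205.6) [0.5035 0.0911 0.    ]
(262.2, 207.7) [0.4953 0.023  0.018 ]
(231.2, 207.5) [0.4967 0.13   0.018 ]
(212.8, 202.9) [0.513  0.1935 0.018 ]
[0.55070945 0.04433686 0.        ] [0.45856553 0.02177431 1.59341311]
(249.3, 271.6) [ 0.4685 -0.2216  0.007 ]
(203.9, 261.6) [ 0.3487 -0.1521  0.007 ]
(232, 191) [0.4989 0.0946 0.    ]
(235.3, 199.3) [0.4971 0.0422 0.018 ]
(226, 179.1) [0.4893 0.1373 0.018 ]
(228.3, 166) [0.5123 0.1953 0.018 ]
(269.6, 311.2) [ 0.4878 -0.3534  0.007 ]
(288, 262.7) [ 0.5866 -0.2254  0.007 ]
[ 0.30953109 -0.7683521   1.0496297 ]
```

View pics/topcrop.png

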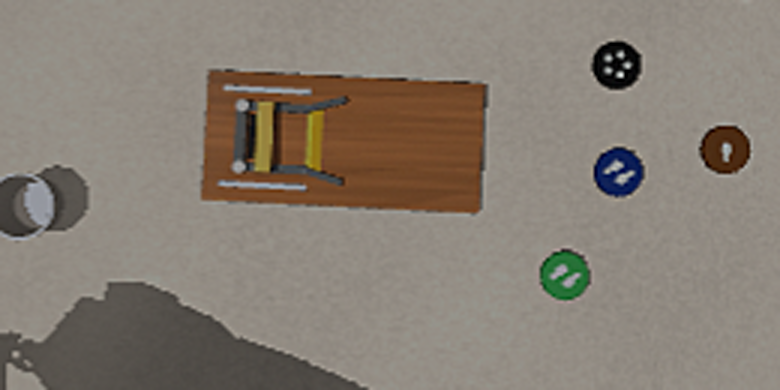

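View pics/sidecrop.png

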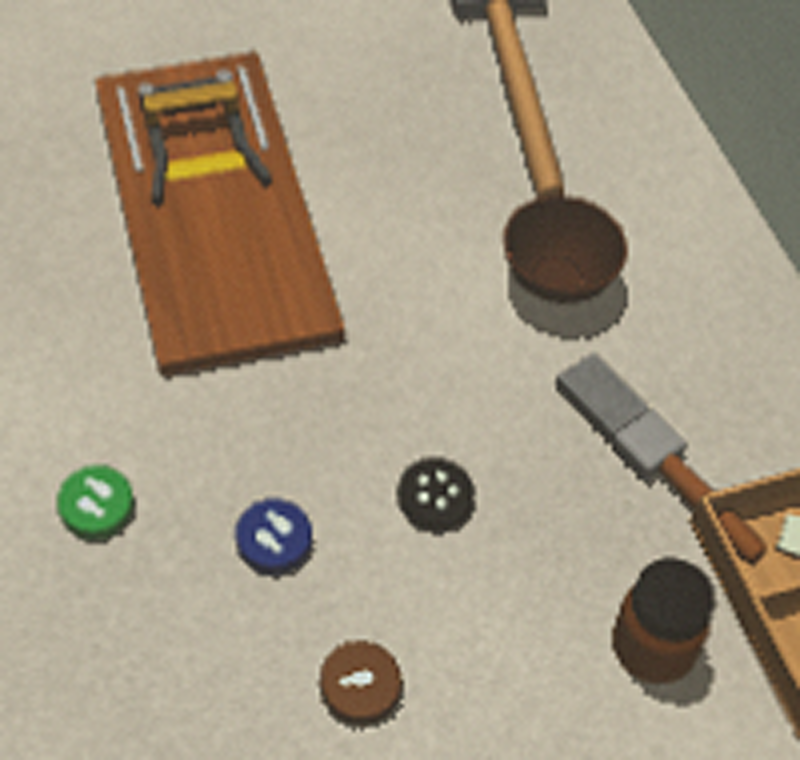

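Run:
```python
from h import *
for n,(a,b,c,d),zz in[("top",(325,205,350,232),.012),("side",(232,258,265,290),.010)]:
    p=camera(n);im=p["pixels"][b:d,a:c].astype(int)
    m=(im[:,:,2]>im[:,:,0]+25)
    n_,l,s,_=cv2.connectedComponentsWithStats(m.astype(np.uint8));k=1+s[1:,4].argmax()
    cs,_=cv2.findContours((l==k).astype(np.uint8),0,1)
    e=cv2.fitEllipse(cv2.convexHull(cs[0]));print(n,s[k],e)
    uv=np.array(e[0])+[a,b];print(uv,[onz(p,uv,z).round(4) for z in(.007,zz)])
    # jig board color
    im=p["pixels"].astype(int);m=((im[:,:,0]-im[:,:,2])>45)
    x=(190,180,300,238) if n=="top" else (195,145,275,240)
    mm=np.zeros(m.shape,np.uint8);mm[x[1]:x[3],x[0]:x[2]]=m[x[1]:x[3],x[0]:x[2]]
    mm=cv2.morphologyEx(mm,cv2.MORPH_CLOSE,np.ones((9,9)))
    cs,_=cv2.findContours(mm,0,1);cc=max(cs,key=cv2.contourArea)
    h=cv2.approxPolyDP(cv2.convexHull(cc),5,True)[:,0]
    rr=cv2.minAreaRect(cc);print("jig",h.tolist(),rr)
    for q in h: print(onz(p,q.astype(float),.018).round(4))
    for q in cv2.boxPoints(rr): print(" box",q,onz(p,q.astype(float),.018).round(4))
```

```text
top [  3   4  16  16 167] ((10.52075481414795, 11.989354133605957), (15.307075500488281, 15.773855209350586), 9.234563827514648)
[335.52075481 216.98935413] [array([ 0.4617, -0.2308,  0.007 ]), array([ 0.4616, -0.23  ,  0.012 ])]
jig [[200, 184], [291, 188], [289, 230], [197, 226]] ((243.96141052246094, 206.79078674316406), (92.23179626464844, 43.04637908935547), 2.7927021980285645)
[0.5788 0.2378 0.018 ]
[ 0.5627 -0.077   0.018 ]
[ 0.418  -0.0686  0.018 ]
[0.4338 0.2479 0.018 ]
 box [196.85162 226.04153] [0.4337 0.2484 0.018 ]
 box [198.94894 183.04626] [0.5821 0.2414 0.018 ]
 box [291.0712  187.54004] [ 0.5643 -0.0773  0.018 ]
 box [288.97388 230.53531] [ 0.4162 -0.0685  0.018 ]
side [  7   7  19  17 204] ((15.994606971740723, 14.89599323272705), (16.14332389831543, 18.385875701904297), 91.84381103515625)
[247.99460697 272.89599323] [array([ 0.4637, -0.2246,  0.007 ]), array([ 0.4632, -0.2261,  0.01  ])]
jig [[243, 153], [265, 222], [220, 231], [204, 159]] ((234.33204650878906, 190.75198364257812), (75.24962615966797, 47.03350830078125), 77.34745025634766)
[0.5798 0.2436 0.018 ]
[ 0.5633 -0.0728  0.018 ]
[ 0.419  -0.0665  0.018 ]
[0.437  0.2532 0.018 ]
 box [203.1451 159.1919] [0.4338 0.2531 0.018 ]
 box [249.03647 148.88977] [0.6069 0.2581 0.018 ]
 box [265.51898 222.31207] [ 0.5645 -0.0744  0.018 ]
 box [219.62762 232.6142 ] [ 0.4165 -0.072   0.018 ]
```

```bash
cat >> h.py <<'E'
from scipy.spatial.transform import Rotation as Ro
def Rt(s): 
    q=s["tcp_rot"];return Ro.from_quat([q[1],q[2],q[3],q[0]]).as_matrix()
def delta(target,ang=None):
    s=r.state();R=Rt(s);d=R.T@(np.array(target)-s["position"])*1000
    a=np.degrees(np.arctan2(R[1,0],R[0,0]))
    print("delta mm",d.round(1),"ang",a.round(2), "yaw",None if ang is None else round((a-ang+180)%360-180,2))
def st():
    s=r.state();R=Rt(s);print("t",round(s["t"],2),"pos",s["position"].round(4),"ang",np.degrees(np.arctan2(R[1,0],R[0,0])).round(2),"z",R[:,2].round(4),"F",s["wrist_force"].round(2),"gap",round(s["finger_gap"]*1000,1),"q",s["qpos"].round(2))
E
python3 - <<'E'
from h import *
p=camera("wrist");V=np.array(p["view"]);s=r.state();R=Rt(s)
c=-V[:3,:3].T@V[:3,3]
print("cam in tool",R.T@(c-s["position"]),"axes in tool\n",(R.T@V[:3,:3].T).round(3),p["camera_matrix"],p["dist"],r.tcp_to_tips)
delta([.4625,-.228,.22],-2.9)
E
```

```text
cam in tool [-0.00073821 -0.07878242 -0.12615698] axes in tool
 [[ 1.    -0.     0.   ]
 [ 0.     0.951  0.309]
 [-0.    -0.309  0.951]] [[344.49595695   0.         258.5120463 ]
 [  0.         344.49595695 188.33438036]
 [  0.           0.           1.        ]] [-0.09449182  0.          0.          0.          0.        ] 0.017
delta mm [-577.4  514.9   28.3] ang 66.81 yaw 69.71
```

{"api": "jog_arm", "payload": {"targets": [{"x": -577,"y": 515,"z": 28,"yaw": 69.7},{"x": -577,"y": 515,"z": 28,"yaw": 69.7},{"x": -577,"y": 515,"z": 28,"yaw": 69.7},{"x": -577,"y": 515,"z": 28,"yaw": 69.7},{"x": -577,"y": 515,"z": 28,"yaw": 69.7},{"x": -577,"y": 515,"z": 28,"yaw": 69.7},{"x": -577,"y": 515,"z": 28,"yaw": 69.7},{"x": -577,"y": 515,"z": 28,"yaw": 69.7},{"x": -577,"y": 515,"z": 28,"yaw": 69.7},{"x": -577,"y": 515,"z": 28,"yaw": 69.7},{"x": -577,"y": 515,"z": 28,"yaw": 69.7},{"x": -577,"y": 515,"z": 28,"yaw": 69.7},{"x": -577,"y": 515,"z": 28,"yaw": 69.7},{"x": -577,"y": 515,"z": 28,"yaw": 69.7},{"x": -577,"y": 515,"z": 28,"yaw": 69.7},{"x": -577,"y": 515,"z": 28,"yaw": 69.7},{"x": -577,"y": 515,"z": 28,"yaw": 69.7},{"x": -577,"y": 515,"z": 28,"yaw": 69.7},{"x": -577,"y": 515,"z": 28,"yaw": 69.7},{"x": -577,"y": 515,"z": 28,"yaw": 69.7}]}}

```text
$.targets[0]: bad value
```

{"api": "jog_arm", "payload": {"targets": [{"x": 0,"y": 0,"z": 0},{"x": 0,"y": 0,"z": 0},{"x": 0,"y": 0,"z": 0}]}}

```text
$.targets[0]: bad value
```

Run:
```python
from h import *
st()
p=camera("wrist");save(p,"w1.png",scale=1.5)
im=p["pixels"].astype(int);m=(im[:,:,2]>im[:,:,0]+25)
n_,l,s,_=cv2.connectedComponentsWithStats(m.astype(np.uint8));k=1+s[1:,4].argmax()
cs,_=cv2.findContours((l==k).astype(np.uint8),0,1)
e=cv2.fitEllipse(cv2.convexHull(cs[0]));print(s[k],e)
for z in(.007,.010,.014):print(onz(p,e[0],z).round(4))
print(tip_of("blue_disc_mid",p))
```

```text
t 2.05 pos [0.2166 0.5055 0.2483] ang 66.81 z [-0. -0. -1.] F [-0.45 -0.28 -0.11] gap 85.2 q [1.17 0.09 0.18 1.66 0.   1.57]Traceback (most recent call last):
  File "<stdin>", line 5, in <module>
ValueError: attempt to get argmax of an empty sequence
```

{"api": "jog_arm", "payload": {"targets": [{"x": -577,"y": 515,"z": 28,"yaw": 69.7,"jaw": 85},{"x": -577,"y": 515,"z": 28,"yaw": 69.7,"jaw": 85},{"x": -577,"y": 515,"z": 28,"yaw": 69.7,"jaw": 85},{"x": -577,"y": 515,"z": 28,"yaw": 69.7,"jaw": 85},{"x": -577,"y": 515,"z": 28,"yaw": 69.7,"jaw": 85},{"x": -577,"y": 515,"z": 28,"yaw": 69.7,"jaw": 85},{"x": -577,"y": 515,"z": 28,"yaw": 69.7,"jaw": 85},{"x": -577,"y": 515,"z": 28,"yaw": 69.7,"jaw": 85},{"x": -577,"y": 515,"z": 28,"yaw": 69.7,"jaw": 85},{"x": -577,"y": 515,"z": 28,"yaw": 69.7,"jaw": 85},{"x": -577,"y": 515,"z": 28,"yaw": 69.7,"jaw": 85},{"x": -577,"y": 515,"z": 28,"yaw": 69.7,"jaw": 85},{"x": -577,"y": 515,"z": 28,"yaw": 69.7,"jaw": 85},{"x": -577,"y": 515,"z": 28,"yaw": 69.7,"jaw": 85},{"x": -577,"y": 515,"z": 28,"yaw": 69.7,"jaw": 85},{"x": -577,"y": 515,"z": 28,"yaw": 69.7,"jaw": 85},{"x": -577,"y": 515,"z": 28,"yaw": 69.7,"jaw": 85},{"x": -577,"y": 515,"z": 28,"yaw": 69.7,"jaw": 85},{"x": -577,"y": 515,"z": 28,"yaw": 69.7,"jaw": 85},{"x": -577,"y": 515,"z": 28,"yaw": 69.7,"jaw": 85}]}}

```text
t: 3.77
position: [0.4633, -0.2315, 0.2189]
tcp_rot: [0.0, 1.0, -0.027, -0.001]
wrist_force: [-0.7, -0.3, 0.6]
finger_gap: 0.0852
```

{"api": "jog_arm", "payload": {"targets": [{"x": 0,"y": 0,"z": 0,"yaw": 0,"jaw": 85},{"x": 0,"y": 0,"z": 0,"yaw": 0,"jaw": 85}]}}

```text
t: 3.93
position: [0.4625, -0.2273, 0.2203]
tcp_rot: [-0.0, 1.0, -0.025, -0.0]
wrist_force: [-0.3, -0.4, 0.0]
finger_gap: 0.085
```

Run:
```python
from h import *
st()
p=camera("wrist");save(p,"w1.png",scale=1.5)
im=p["pixels"].astype(int);m=(im[:,:,2]>im[:,:,0]+25)
n_,l,s,_=cv2.connectedComponentsWithStats(m.astype(np.uint8));k=1+s[1:,4].argmax()
cs,_=cv2.findContours((l==k).astype(np.uint8),0,1)
e=cv2.fitEllipse(cv2.convexHull(cs[0]));print(s[k],e)
for z in(.007,.010,.014):print(onz(p,e[0],z).round(4))
```

```text
t 3.93 pos [ 0.4625 -0.2273  0.2203] ang -2.91 z [-4.e-04  4.e-04 -1.e+00] F [-0.32 -0.45  0.  ] gap 85.0 q [-0.46 -0.    0.03  1.6   0.    1.16]
[ 233  134   54   54 1834] ((259.18670654296875, 160.646484375), (53.11104202270508, 53.56461715698242), 102.64008331298828)
[ 0.4631 -0.2296  0.007 ]
[ 0.4631 -0.2288  0.01  ]
[ 0.4632 -0.2279  0.014 ]
```

View pics/w1.png

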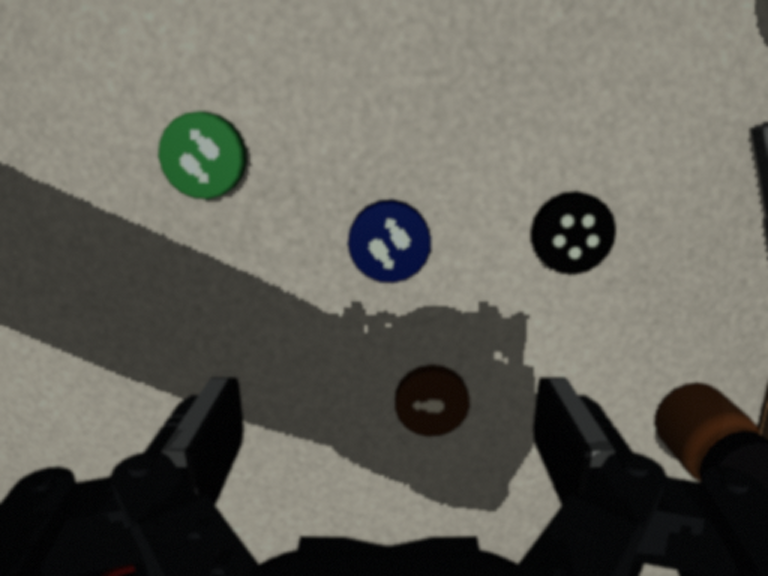

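{"api": "jog_arm", "payload": {"targets": [{"x": 0.6,"y": 1.3,"z": 40,"yaw": 0,"jaw": 75},{"x": 0.6,"y": 1.3,"z": 80,"yaw": 0,"jaw": 75},{"x": 0.6,"y": 1.3,"z": 120,"yaw": 0,"jaw": 75},{"x": 0.6,"y": 1.3,"z": 150,"yaw": 0,"jaw": 75},{"x": 0.6,"y": 1.3,"z": 175,"yaw": 0,"jaw": 75},{"x": 0.6,"y": 1.3,"z": 190,"yaw": 0,"jaw": 75},{"x": 0.6,"y": 1.3,"z": 196,"yaw": 0,"jaw": 75},{"x": 0.6,"y": 1.3,"z": 200,"yaw": 0,"jaw": 75},{"x": 0.6,"y": 1.3,"z": 200,"yaw": 0,"jaw": 75}]}}

```text
t: 4.73
position: [0.4635, -0.2284, 0.0208]
tcp_rot: [0.0, 1.0, -0.025, 0.0]
wrist_force: [1.1, -0.4, -0.3]
finger_gap: 0.075
```

Run:
```python
from h import *
st()
p=camera("wrist");save(p,"w2.png",scale=1.5)
```

```text
t 4.73 pos [ 0.4635 -0.2284  0.0208] ang -2.84 z [ 5.e-04 -2.e-04 -1.e+00] F [ 1.14 -0.45 -0.26] gap 75.0 q [-0.46  0.04 -0.31  1.21  0.    1.16]
```

View pics/w2.png

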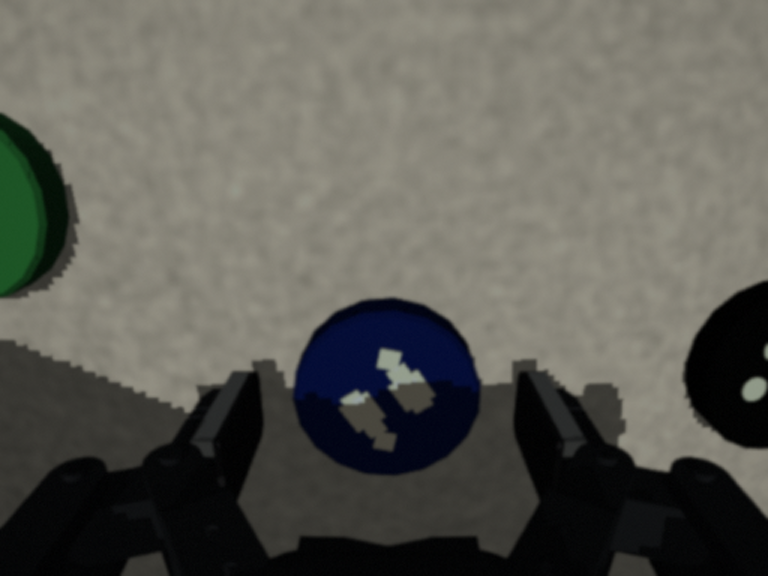

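Run:
```python
from h import *
p=camera("wrist");s=r.state()
im=p["pixels"].astype(int);m=(im[:,:,2]>im[:,:,0]+12)
n_,l,S,_=cv2.connectedComponentsWithStats(m.astype(np.uint8));k=1+S[1:,4].argmax()
cs,_=cv2.findContours((l==k).astype(np.uint8),0,1)
e=cv2.fitEllipse(cv2.convexHull(cs[0]));print(S[k],e)
for z in(.007,.0125,.014):print(onz(p,e[0],z).round(4))
P=s["position"]
# project disc model at candidates
for dy in(-.003,0,.003,.006):
    a=np.linspace(0,2*np.pi,60);c=P+[0,dy,0]
    X=np.vstack([np.c_[c[0]+.028*np.cos(a),c[1]+.028*np.sin(a),np.full(60,z)] for z in(.0015,.0125)])
    q=proj(p,X);print(dy,q.min(0),q.max(0))
```

```text
[ 195  199  124  116 9257] ((256.5028381347656, 256.8482971191406), (115.42313385009766, 122.36984252929688), 91.34164428710938)
[ 0.463  -0.2292  0.007 ]
[ 0.4631 -0.2261  0.0125]
[ 0.4632 -0.2252  0.014 ]
-0.003 [196.83645069 201.30739359] [321.54977884 319.15097079]
0 [196.08445389 195.03310667] [321.64230276 314.04289549]
0.003 [195.32611139 188.68187719] [321.73234426 308.85828993]
0.006 [194.56149275 182.25353121] [321.81978171 303.59627502]
```

{"api": "jog_arm", "payload": {"targets": [{"x": -0.5,"y": 1,"z": 0.5,"yaw": 0,"jaw": 75},{"x": -0.5,"y": 1,"z": 0.5,"yaw": 0,"jaw": 50},{"x": -0.5,"y": 1,"z": 0.5,"yaw": 0,"jaw": 50},{"x": -0.5,"y": 1,"z": 0.5,"yaw": 0,"jaw": 50},{"x": -0.5,"y": 1,"z": 0.5,"yaw": 0,"jaw": 50},{"x": -0.5,"y": 1,"z": 0.5,"yaw": 0,"jaw": 50},{"x": -0.5,"y": 1,"z": 0.5,"yaw": 0,"jaw": 50}], "force": 40}}

```text
t: 5.42
position: [0.463, -0.2302, 0.0209]
tcp_rot: [0.0, 1.0, -0.025, 0.001]
wrist_force: [-2.3, 0.7, 6.6]
finger_gap: 0.0533
```

Run:
```python
from h import *
st()
p=camera("wrist");save(p,"w3.png",(100,150,420,384),2.4)
p=camera("side");save(p,"s3.png",(190,210,330,320),5)
```

```text
t 5.42 pos [ 0.463  -0.2302  0.0209] ang -2.9 z [ 1.e-03 -6.e-04 -1.e+00] F [-2.26  0.73  6.59] gap 53.3 q [-0.46  0.04 -0.31  1.21 -0.    1.16]
```

View pics/w3.png

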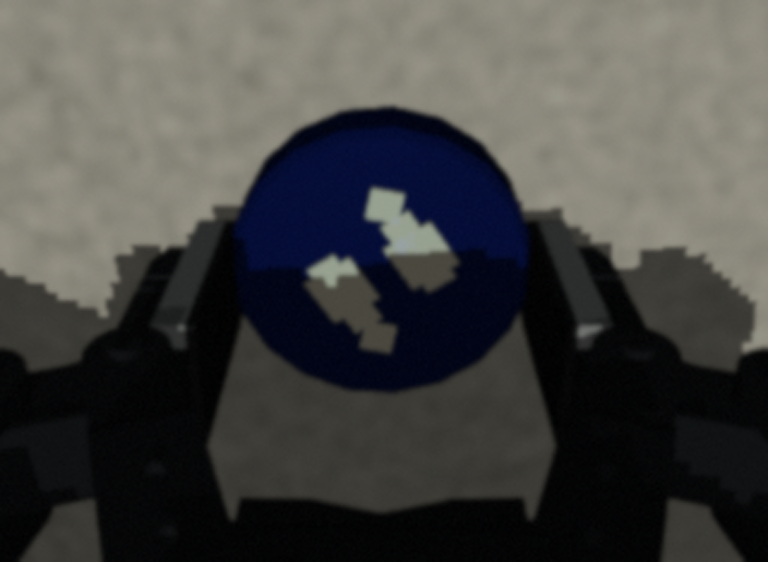

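View pics/s3.png

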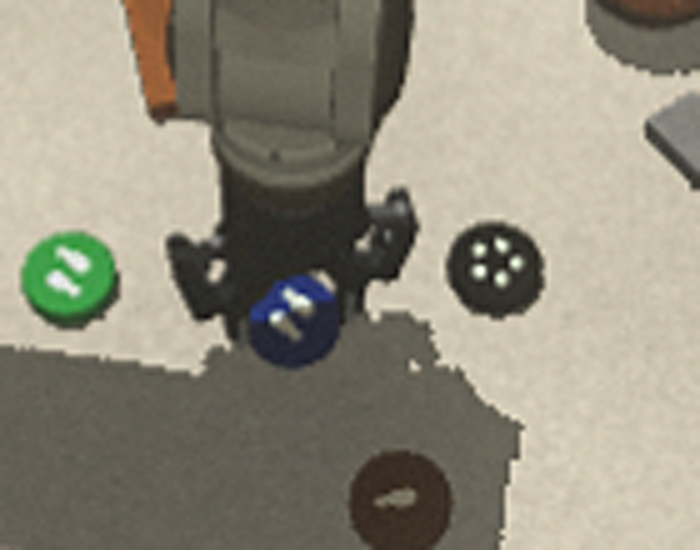

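{"api": "jog_arm", "payload": {"targets": [{"x": 0,"y": 0,"z": 0,"yaw": 0,"jaw": 66},{"x": 0,"y": 0,"z": 0,"yaw": 0,"jaw": 66},{"x": 0,"y": 0,"z": 0,"yaw": 0,"jaw": 66},{"x": 0,"y": 0,"z": 1.5,"yaw": 0,"jaw": 66},{"x": 0,"y": 0,"z": 3,"yaw": 0,"jaw": 66},{"x": 0,"y": 0,"z": 4,"yaw": 0,"jaw": 66},{"x": 0,"y": 0,"z": 4,"yaw": 0,"jaw": 66}]}}

```text
t: 6.1
position: [0.4625, -0.2298, 0.0154]
tcp_rot: [-0.0, 1.0, -0.025, -0.0]
wrist_force: [-0.1, -0.2, -0.3]
finger_gap: 0.066
```

Run:
```python
from h import *
st()
p=camera("wrist");save(p,"w4.png",(100,150,420,384),2.4)
```

```text
t 6.1 pos [ 0.4625 -0.2298  0.0154] ang -2.89 z [-5.e-04  3.e-04 -1.e+00] F [-0.11 -0.21 -0.28] gap 66.0 q [-0.46  0.05 -0.32  1.21  0.    1.16]
```

View pics/w4.png

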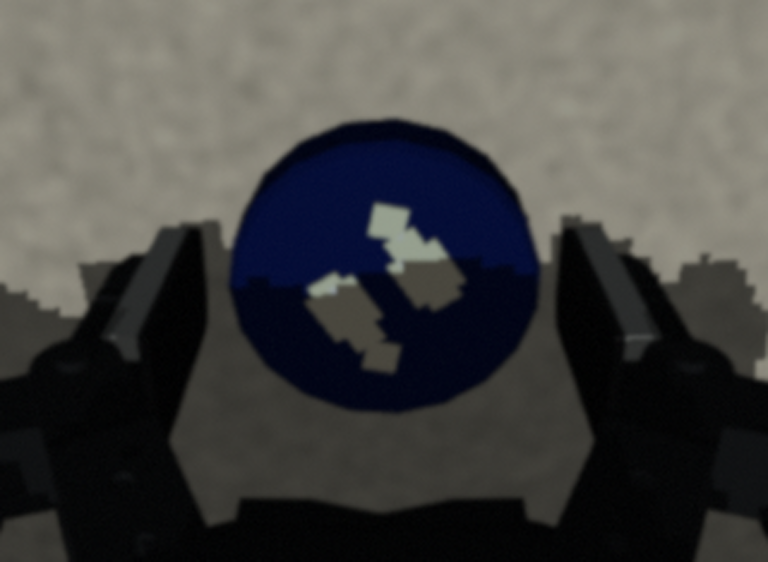

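{"api": "jog_arm", "payload": {"targets": [{"x": 0,"y": 0,"z": 0,"yaw": 0,"jaw": 50},{"x": 0,"y": 0,"z": 0,"yaw": 0,"jaw": 50},{"x": 0,"y": 0,"z": 0,"yaw": 0,"jaw": 50},{"x": 0,"y": 0,"z": 0,"yaw": 0,"jaw": 50},{"x": 0,"y": 0,"z": 0,"yaw": 0,"jaw": 50}], "force": 40}}

```text
t: 6.57
position: [0.4629, -0.23, 0.0161]
tcp_rot: [0.0, 1.0, -0.025, 0.0]
wrist_force: [-0.9, 0.6, 4.8]
finger_gap: 0.054
```

{"api": "jog_arm", "payload": {"targets": [{"x": 0,"y": 0,"z": -2,"yaw": 0,"jaw": 50},{"x": 0,"y": 0,"z": -10,"yaw": 0,"jaw": 50},{"x": 0,"y": 0,"z": -25,"yaw": 0,"jaw": 50},{"x": 0,"y": 0,"z": -50,"yaw": 0,"jaw": 50},{"x": 0,"y": 0,"z": -70,"yaw": 0,"jaw": 50},{"x": 0,"y": 0,"z": -80,"yaw": 0,"jaw": 50},{"x": 0,"y": 0,"z": -80,"yaw": 0,"jaw": 50}]}}

```text
t: 7.15
position: [0.4638, -0.2305, 0.0984]
tcp_rot: [0.001, 1.0, -0.025, 0.002]
wrist_force: [0.4, -0.2, -0.7]
finger_gap: 0.0538
```

Run:
```python
from h import *
st()
p=camera("wrist");save(p,"w5.png",(100,150,420,384),2.4)
delta([.4947,.022,.096],-2.9)
```

```text
t 7.15 pos [ 0.4638 -0.2305  0.0984] ang -2.89 z [ 0.0035 -0.0017 -1.    ] F [ 0.4  -0.2  -0.66] gap 53.8 q [-0.46  0.   -0.2   1.36 -0.    1.16]
delta mm [  18.7 -253.5    0.4] ang -2.89 yaw 0.01
```

View pics/w5.png

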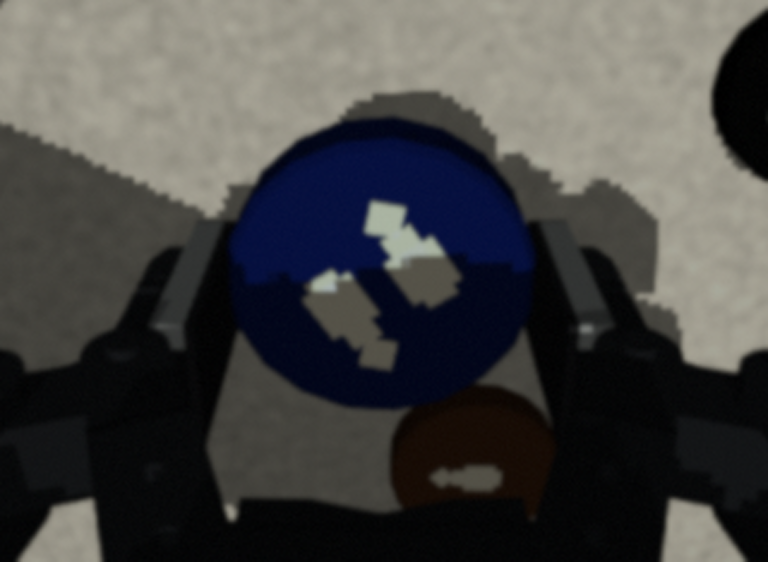

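{"api": "jog_arm", "payload": {"targets": [{"x": 3,"y": -20,"z": -20,"yaw": 0,"jaw": 50},{"x": 6,"y": -60,"z": -50,"yaw": 0,"jaw": 50},{"x": 9,"y": -95,"z": -80,"yaw": 0,"jaw": 50},{"x": 12,"y": -130,"z": -110,"yaw": 0,"jaw": 50},{"x": 14,"y": -165,"z": -130,"yaw": 0,"jaw": 50},{"x": 16,"y": -200,"z": -150,"yaw": 0,"jaw": 50},{"x": 18,"y": -235,"z": -152,"yaw": 0,"jaw": 50},{"x": 20,"y": -265,"z": -152,"yaw": 0,"jaw": 50},{"x": 20,"y": -285,"z": -152,"yaw": 0,"jaw": 50},{"x": 20,"y": -292,"z": -152,"yaw": 0,"jaw": 50},{"x": 20,"y": -292,"z": -152,"yaw": 0,"jaw": 50},{"x": 20,"y": -292,"z": -152,"yaw": 0,"jaw": 50}]}}

```text
t: 8.2
position: [0.4972, 0.0602, 0.2466]
tcp_rot: [0.0, 1.0, -0.025, -0.001]
wrist_force: [-0.2, -0.3, -1.0]
finger_gap: 0.0537
```

Run:
```python
from h import *
import pickle
st()
p=camera("wrist");save(p,"w6.png",scale=1.5)
pickle.dump(p,open("w6.pkl","wb"))
```

```text
t 8.2 pos [0.4972 0.0602 0.2466] ang -2.86 z [-1.8e-03 -6.0e-04 -1.0e+00] F [-0.17 -0.3  -0.98] gap 53.7 q [ 0.12 -0.03  0.05  1.66 -0.    1.74]
```

View pics/w6.png

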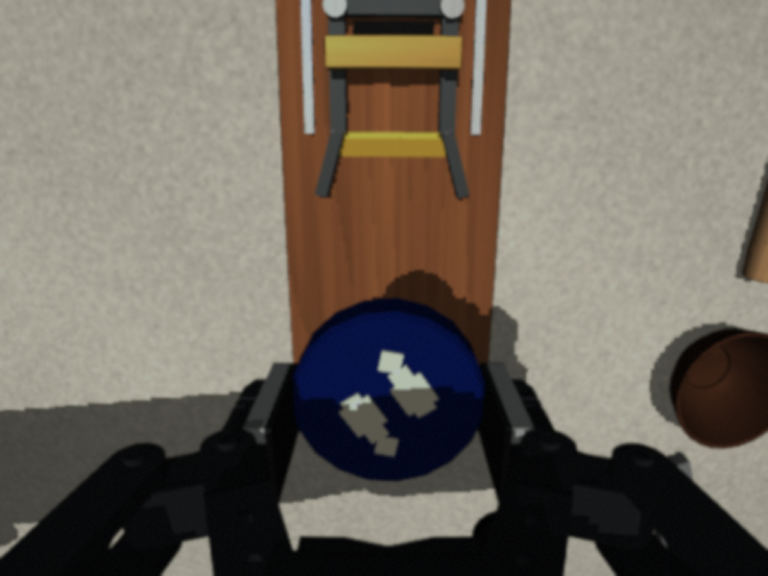

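Run:
```python
from h import *
import pickle
p=pickle.load(open("w6.pkl","rb"))
def w(u,v,z): return onz(p,(u/1.5,v/1.5),z)
L=[w(278,2,.018),w(293,360,.018)];Rr=[w(510.5,2,.018),w(490,360,.018)]
for a in(L,Rr): print("edge",a[0].round(4),a[1].round(4),np.degrees(np.arctan2(*(a[0]-a[1])[1::-1])).round(2))
m0=(L[0]+Rr[0])/2;m1=(L[1]+Rr[1])/2;print("mid",m0.round(4),m1.round(4),"width",np.linalg.norm(L[0]-Rr[0]),np.linalg.norm(L[1]-Rr[1]))
ax=(m0-m1)[:2];ax/=np.linalg.norm(ax);print("ax ang",np.degrees(np.arctan2(ax[1],ax[0])))
for n,u,v,z in[("lipback",394,131,.022),("lipfront",394,157,.018),("lipL",343,145,.02),("lipR",446,145,.02),("strapback",394,36,.048),("strapfront",394,69,.046),("wL",323,196,.030),("wR",463,196,.030),("stop ends",335,6,.03),("stopR",452,6,.03)]:
    X=w(u,v,z);d=X[:2]-m1[:2];print(n,X.round(4),"along",(d@ax).round(4),"lat",(ax[0]*d[1]-ax[1]*d[0]).round(4))
```

```text
edge [0.4351 0.2131 0.018 ] [ 0.4197 -0.0351  0.018 ] 86.46
edge [0.5819 0.2059 0.018 ] [ 0.5699 -0.0426  0.018 ] 87.22
mid [0.5085 0.2095 0.018 ] [ 0.4948 -0.0389  0.018 ] width 0.1470455791888365 0.1503759027225881
ax ang 86.8410316114711
lipback [0.5045 0.129  0.022 ] along 0.1681 lat -0.0004
lipfront [0.5037 0.1118 0.018 ] along 0.151 lat -0.0006
lipL [0.4702 0.1216 0.02  ] along 0.1589 lat 0.0334
lipR [0.5386 0.1182 0.02  ] along 0.1593 lat -0.0351
strapback [0.5068 0.184  0.048 ] along 0.2232 lat 0.0003
strapfront [0.5059 0.1657 0.046 ] along 0.2049 lat 0.0001
wL [0.4553 0.0898 0.03  ] along 0.1263 lat 0.0465
wR [0.5482 0.0852 0.03  ] along 0.1268 lat -0.0465
stop ends [0.472  0.2059 0.03  ] along 0.2432 lat 0.0362
stopR [0.5433 0.2024 0.03  ] along 0.2436 lat -0.0351
```

{"api": "jog_arm", "payload": {"targets": [{"x": 1,"y": 15,"z": 30,"yaw": 0.2,"jaw": 50},{"x": 2,"y": 30,"z": 65,"yaw": 0.2,"jaw": 50},{"x": 2.8,"y": 38,"z": 100,"yaw": 0.2,"jaw": 50},{"x": 2.8,"y": 40,"z": 135,"yaw": 0.2,"jaw": 50},{"x": 2.8,"y": 40,"z": 165,"yaw": 0.2,"jaw": 50},{"x": 2.8,"y": 40,"z": 182,"yaw": 0.2,"jaw": 50},{"x": 2.8,"y": 40,"z": 192,"yaw": 0.2,"jaw": 50},{"x": 2.8,"y": 40,"z": 197,"yaw": 0.2,"jaw": 50},{"x": 2.8,"y": 40,"z": 200,"yaw": 0.2,"jaw": 50},{"x": 2.8,"y": 40,"z": 200,"yaw": 0.2,"jaw": 50},{"x": 2.8,"y": 40,"z": 200,"yaw": 0.2,"jaw": 50}]}}

```text
t: 9.17
position: [0.4989, 0.0204, 0.049]
tcp_rot: [-0.0, 1.0, -0.027, 0.001]
wrist_force: [-0.7, -0.9, 0.0]
finger_gap: 0.0542
```

Run:
```python
from h import *
st()
delta([.498,.020,.034],-3.1)
p=camera("side");save(p,"s7.png",(190,130,290,240),5)
```

```text
t 9.17 pos [0.4989 0.0204 0.049 ] ang -3.11 z [ 0.0017  0.     -1.    ] F [-0.69 -0.87  0.01] gap 54.2 q [ 0.04 -0.02 -0.32  1.27 -0.    1.67]
delta mm [-0.9  0.5 15. ] ang -3.11 yaw -0.01
```

View pics/s7.png

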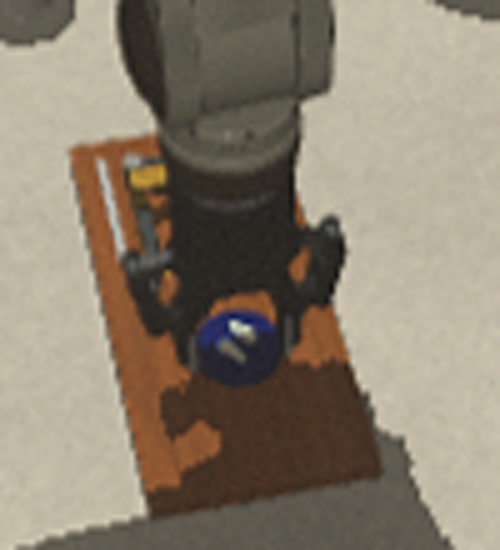

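Disc hovers over the apron, about 15 mm above the deck. I'll lower it slowly while watching the force.

{"api": "jog_arm", "payload": {"targets": [{"x": -0.9,"y": 0.5,"z": 5,"yaw": 0,"jaw": 50},{"x": -0.9,"y": 0.5,"z": 9,"yaw": 0,"jaw": 50},{"x": -0.9,"y": 0.5,"z": 12,"yaw": 0,"jaw": 50},{"x": -0.9,"y": 0.5,"z": 13.5,"yaw": 0,"jaw": 50},{"x": -0.9,"y": 0.5,"z": 13.5,"yaw": 0,"jaw": 50}]}}

```text
t: 9.63
position: [0.4972, 0.0202, 0.0342]
tcp_rot: [-0.0, 1.0, -0.027, -0.0]
wrist_force: [-0.2, 0.1, -0.9]
finger_gap: 0.0544
```

{"api": "jog_arm", "payload": {"targets": [{"x": 0,"y": 0,"z": 0.5,"yaw": 0,"jaw": 50},{"x": 0,"y": 0,"z": 1,"yaw": 0,"jaw": 50},{"x": 0,"y": 0,"z": 1,"yaw": 0,"jaw": 50}]}}

```text
t: 9.88
position: [0.4973, 0.0202, 0.0341]
tcp_rot: [-0.0, 1.0, -0.027, 0.0]
wrist_force: [-4.4, 0.0, 9.1]
finger_gap: 0.0538
```

{"api": "jog_arm", "payload": {"targets": [{"x": 0,"y": 0,"z": -0.6,"yaw": 0,"jaw": 50},{"x": 0,"y": 0,"z": -0.6,"yaw": 0,"jaw": 60},{"x": 0,"y": 0,"z": -0.6,"yaw": 0,"jaw": 75},{"x": 0,"y": 0,"z": -0.6,"yaw": 0,"jaw": 75},{"x": 0,"y": 0,"z": -0.6,"yaw": 0,"jaw": 75}]}}

```text
t: 10.3
position: [0.4973, 0.0201, 0.0337]
tcp_rot: [0.0, 1.0, -0.027, -0.0]
wrist_force: [0.3, 0.0, -1.2]
finger_gap: 0.075
```

Run:
```python
from h import *
st()
p=camera("wrist");save(p,"w8.png",(60,100,460,384),2)
```

```text
t 10.3 pos [0.4973 0.0201 0.0337] ang -3.09 z [-2.e-04 -0.e+00 -1.e+00] F [ 0.34  0.04 -1.2 ] gap 75.0 q [ 0.04 -0.01 -0.34  1.24 -0.    1.67]
```

View pics/w8.png

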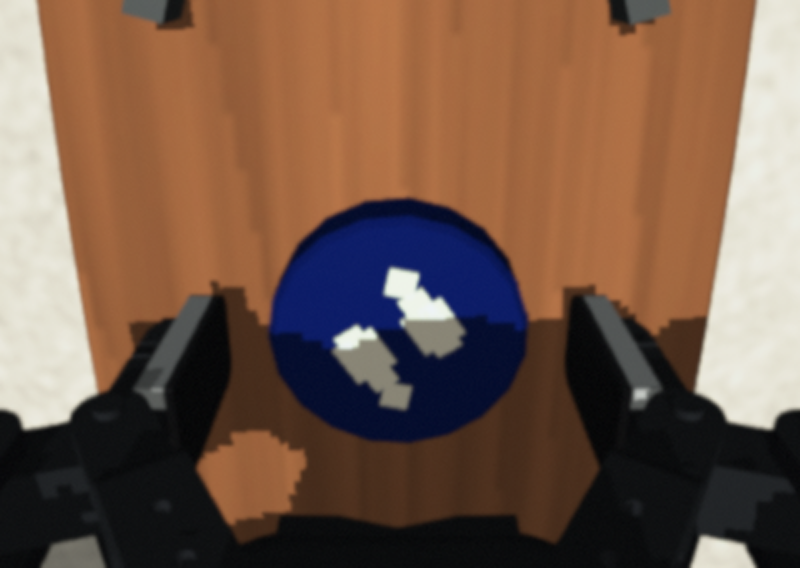

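{"api": "jog_arm", "payload": {"targets": [{"x": 0,"y": 0,"z": -10,"yaw": 0,"jaw": 75},{"x": 0,"y": 0,"z": -30,"yaw": 0,"jaw": 75},{"x": 0,"y": 10,"z": -45,"yaw": 0,"jaw": 75},{"x": 0,"y": 30,"z": -45,"yaw": 0,"jaw": 16},{"x": 0,"y": 48,"z": -45,"yaw": 0,"jaw": 16},{"x": 0,"y": 54,"z": -40,"yaw": 0,"jaw": 16},{"x": 0,"y": 54,"z": -30,"yaw": 0,"jaw": 16},{"x": 0,"y": 54,"z": -20,"yaw": 0,"jaw": 16},{"x": 0,"y": 54,"z": -10,"yaw": 0,"jaw": 16},{"x": 0,"y": 54,"z": -6,"yaw": 0,"jaw": 16},{"x": 0,"y": 54,"z": -6,"yaw": 0,"jaw": 16},{"x": 0,"y": 54,"z": -6,"yaw": 0,"jaw": 16}]}}

```text
t: 11.35
position: [0.4941, -0.0333, 0.0394]
tcp_rot: [-0.0, 1.0, -0.027, -0.0]
wrist_force: [0.2, -0.1, 0.6]
finger_gap: 0.016
```

Run:
```python
from h import *
st()
p=camera("wrist");save(p,"w9.png",scale=1.5)
import pickle;pickle.dump(p,open("w9.pkl","wb"))
```

```text
t 11.35 pos [ 0.4941 -0.0333  0.0394] ang -3.05 z [-1.e-03  1.e-04 -1.e+00] F [ 0.19 -0.09  0.56] gap 16.0 q [-0.07 -0.02 -0.34  1.25  0.    1.56]
```

View pics/w9.png

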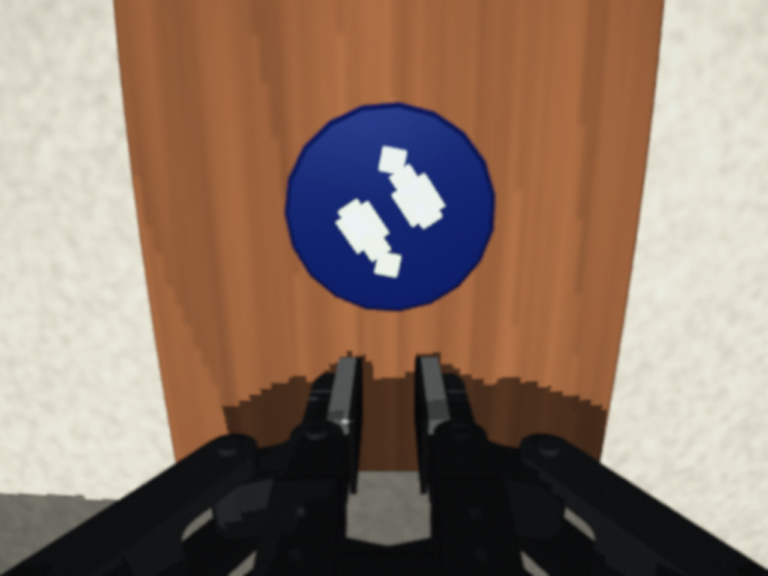

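{"api": "jog_arm", "payload": {"targets": [{"x": 0,"y": 0,"z": 1.5,"yaw": 0,"jaw": 16},{"x": 0,"y": 0,"z": 3,"yaw": 0,"jaw": 16},{"x": 0,"y": 0,"z": 3,"yaw": 0,"jaw": 16}]}}

```text
t: 11.65
position: [0.4944, -0.0337, 0.0369]
tcp_rot: [0.0, 1.0, -0.027, 0.0]
wrist_force: [0.2, 0.4, -0.1]
finger_gap: 0.0163
```

{"api": "jog_arm", "payload": {"targets": [{"x": 0,"y": 0,"z": 0.5,"yaw": 0,"jaw": 16},{"x": 0,"y": 0,"z": 1,"yaw": 0,"jaw": 16},{"x": 0,"y": 0,"z": 1,"yaw": 0,"jaw": 16}]}}

```text
t: 11.9
position: [0.4944, -0.0338, 0.0359]
tcp_rot: [0.0, 1.0, -0.027, 0.0]
wrist_force: [-0.5, 0.2, 1.1]
finger_gap: 0.0159
```

{"api": "jog_arm", "payload": {"targets": [{"x": 0,"y": 0,"z": 0.4,"yaw": 0,"jaw": 16},{"x": 0,"y": 0,"z": 0.7,"yaw": 0,"jaw": 16},{"x": 0,"y": 0,"z": 0.7,"yaw": 0,"jaw": 16}]}}

```text
t: 12.15
position: [0.4944, -0.0338, 0.0353]
tcp_rot: [0.0, 1.0, -0.027, 0.0]
wrist_force: [-1.2, -1.3, 1.7]
finger_gap: 0.0159
```

{"api": "jog_arm", "payload": {"targets": [{"x": 0,"y": 0,"z": 0.4,"yaw": 0,"jaw": 16},{"x": 0,"y": 0,"z": 0.7,"yaw": 0,"jaw": 16},{"x": 0,"y": 0,"z": 0.7,"yaw": 0,"jaw": 16}]}}

```text
t: 12.4
position: [0.4945, -0.0338, 0.0353]
tcp_rot: [0.0, 1.0, -0.027, 0.0]
wrist_force: [-3.9, 1.2, 8.0]
finger_gap: 0.016
```

{"api": "jog_arm", "payload": {"targets": [{"x": 0.5,"y": 0,"z": -5,"yaw": 0,"jaw": 16},{"x": 0.5,"y": 0,"z": -10.5,"yaw": 0,"jaw": 16},{"x": 0.5,"y": -3,"z": -10.5,"yaw": 0,"jaw": 16},{"x": 0.5,"y": -6,"z": -10.5,"yaw": 0,"jaw": 16},{"x": 0.5,"y": -9,"z": -10.5,"yaw": 0,"jaw": 16},{"x": 0.5,"y": -11,"z": -10.5,"yaw": 0,"jaw": 16},{"x": 0.5,"y": -13,"z": -10.5,"yaw": 0,"jaw": 16},{"x": 0.5,"y": -15,"z": -10.5,"yaw": 0,"jaw": 16},{"x": 0.5,"y": -17,"z": -10.5,"yaw": 0,"jaw": 16},{"x": 0.5,"y": -19,"z": -10.5,"yaw": 0,"jaw": 16},{"x": 0.5,"y": -21,"z": -10.5,"yaw": 0,"jaw": 16},{"x": 0.5,"y": -23,"z": -10.5,"yaw": 0,"jaw": 16},{"x": 0.5,"y": -25,"z": -10.5,"yaw": 0,"jaw": 16}]}}

```text
t: 13.48
position: [0.4962, -0.0087, 0.045]
tcp_rot: [0.0, 1.0, -0.027, -0.0]
wrist_force: [0.8, -1.2, 0.6]
finger_gap: 0.0161
```

Run:
```python
from h import *
st()
p=camera("wrist");save(p,"w10.png",scale=1.5)
```

```text
t 13.48 pos [ 0.4962 -0.0087  0.045 ] ang -3.1 z [-0.e+00 -1.e-04 -1.e+00] F [ 0.83 -1.18  0.58] gap 16.1 q [-0.02 -0.02 -0.33  1.26 -0.    1.61]
```

View pics/w10.png

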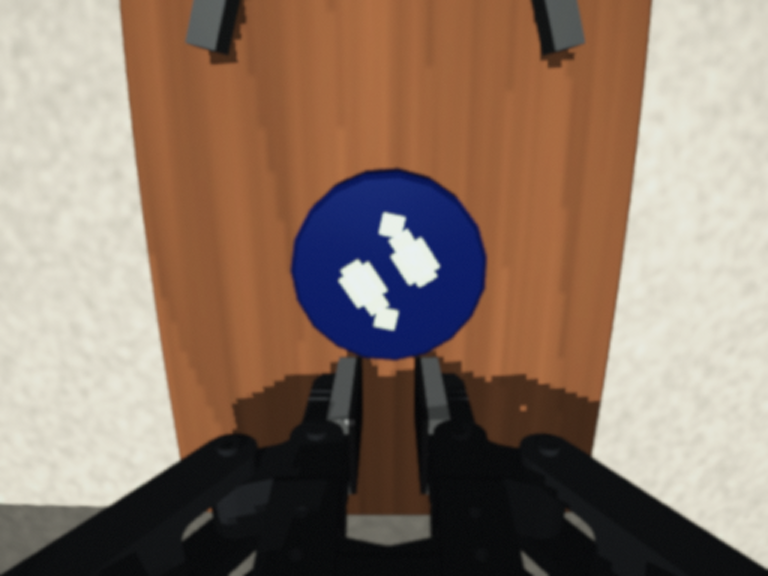

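{"api": "jog_arm", "payload": {"targets": [{"x": 0,"y": -2.5,"z": 0,"yaw": 0,"jaw": 16},{"x": 0,"y": -5,"z": 0,"yaw": 0,"jaw": 16},{"x": 0,"y": -7.5,"z": 0,"yaw": 0,"jaw": 16},{"x": 0,"y": -10,"z": 0,"yaw": 0,"jaw": 16},{"x": 0,"y": -12.5,"z": 0,"yaw": 0,"jaw": 16},{"x": 0,"y": -15,"z": 0,"yaw": 0,"jaw": 16},{"x": 0,"y": -17.5,"z": 0,"yaw": 0,"jaw": 16},{"x": 0,"y": -20,"z": 0,"yaw": 0,"jaw": 16},{"x": 0,"y": -22.5,"z": 0,"yaw": 0,"jaw": 16},{"x": 0,"y": -25,"z": 0,"yaw": 0,"jaw": 16},{"x": 0,"y": -27.5,"z": 0,"yaw": 0,"jaw": 16},{"x": 0,"y": -30,"z": 0,"yaw": 0,"jaw": 16},{"x": 0,"y": -32.5,"z": 0,"yaw": 0,"jaw": 16},{"x": 0,"y": -35,"z": 0,"yaw": 0,"jaw": 16},{"x": 0,"y": -37.5,"z": 0,"yaw": 0,"jaw": 16},{"x": 0,"y": -40,"z": 0,"yaw": 0,"jaw": 16},{"x": 0,"y": -42.5,"z": 0,"yaw": 0,"jaw": 16},{"x": 0,"y": -45,"z": 0,"yaw": 0,"jaw": 16}]}}

```text
t: 15.03
position: [0.4987, 0.0363, 0.045]
tcp_rot: [-0.0, 1.0, -0.027, 0.0]
wrist_force: [0.2, -0.3, 0.5]
finger_gap: 0.0161
```

Run:
```python
from h import *
st()
p=camera("wrist");save(p,"w11.png",scale=1.5)
```

```text
t 15.03 pos [0.4987 0.0363 0.045 ] ang -3.09 z [ 0.  0. -1.] F [ 0.17 -0.33  0.46] gap 16.1 q [ 0.07 -0.01 -0.32  1.26  0.    1.7 ]
```

View pics/w11.png

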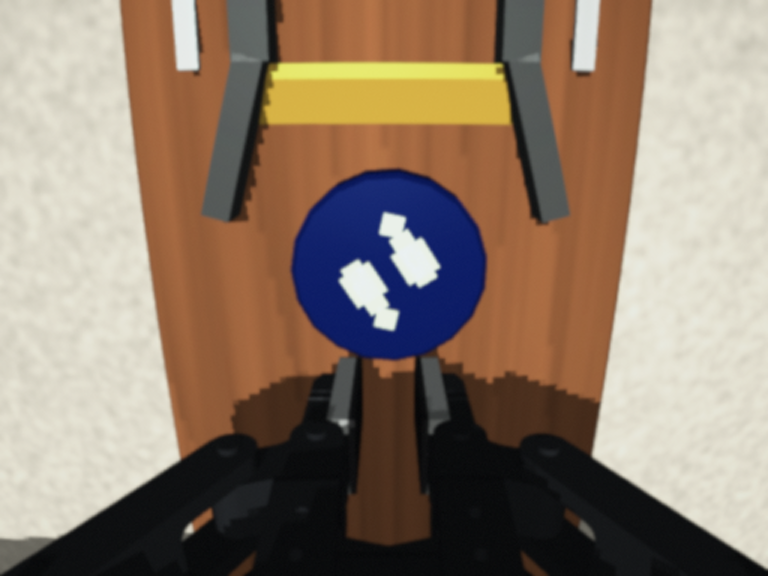

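Run:
```python
from h import *
p=camera("wrist")
for u,v,z in[(388,125,.018),(388,63,.022),(389,263,.032),(389,170,.0305)]: print(onz(p,(u/1.5,v/1.5),z).round(4))
```

```text
[0.5029 0.1125 0.018 ]
[0.5038 0.1289 0.022 ]
[0.5012 0.0755 0.032 ]
[0.5025 0.101  0.0305]
```

{"api": "jog_arm", "payload": {"targets": [{"x": 0,"y": -1.5,"z": 0,"yaw": 0,"jaw": 16},{"x": 0,"y": -3,"z": 0,"yaw": 0,"jaw": 16},{"x": 0,"y": -4.5,"z": 0,"yaw": 0,"jaw": 16},{"x": 0,"y": -6,"z": 0,"yaw": 0,"jaw": 16},{"x": 0,"y": -7.5,"z": 0,"yaw": 0,"jaw": 16},{"x": 0,"y": -9,"z": 0,"yaw": 0,"jaw": 16},{"x": 0,"y": -10.5,"z": 0,"yaw": 0,"jaw": 16},{"x": 0,"y": -12,"z": 0,"yaw": 0,"jaw": 16},{"x": 0,"y": -13.5,"z": 0,"yaw": 0,"jaw": 16},{"x": 0,"y": -15,"z": 0,"yaw": 0,"jaw": 16},{"x": 0,"y": -16.5,"z": 0,"yaw": 0,"jaw": 16},{"x": 0,"y": -18,"z": 0,"yaw": 0,"jaw": 16}]}}

```text
t: 16.13
position: [0.4996, 0.0542, 0.045]
tcp_rot: [0.0, 1.0, -0.027, -0.0]
wrist_force: [-0.6, -1.0, 0.3]
finger_gap: 0.0164
```

{"api": "jog_arm", "payload": {"targets": [{"x": 0,"y": -1.2,"z": 0,"yaw": 0,"jaw": 16},{"x": 0,"y": -2.4,"z": 0,"yaw": 0,"jaw": 16},{"x": 0,"y": -3.6,"z": 0,"yaw": 0,"jaw": 16},{"x": 0,"y": -4.8,"z": 0,"yaw": 0,"jaw": 16},{"x": 0,"y": -6,"z": 0,"yaw": 0,"jaw": 16}]}}

```text
t: 16.55
position: [0.4999, 0.0602, 0.045]
tcp_rot: [-0.0, 1.0, -0.027, -0.0]
wrist_force: [0.6, -1.3, -0.4]
finger_gap: 0.0156
```

{"api": "jog_arm", "payload": {"targets": [{"x": 0,"y": -1.2,"z": 0,"yaw": 0,"jaw": 16},{"x": 0,"y": -2.4,"z": 0,"yaw": 0,"jaw": 16},{"x": 0,"y": -3.6,"z": 0,"yaw": 0,"jaw": 16},{"x": 0,"y": -4.8,"z": 0,"yaw": 0,"jaw": 16},{"x": 0,"y": -6,"z": 0,"yaw": 0,"jaw": 16}]}}

```text
t: 16.97
position: [0.5003, 0.0662, 0.045]
tcp_rot: [-0.0, 1.0, -0.027, -0.0]
wrist_force: [-0.3, -1.3, 0.4]
finger_gap: 0.0161
```

Run:
```python
from h import *
st()
p=camera("wrist");save(p,"w12.png",scale=1.5)
```

```text
t 16.97 pos [0.5003 0.0662 0.045 ] ang -3.09 z [-0.e+00  1.e-04 -1.e+00] F [-0.26 -1.32  0.41] gap 16.1 q [ 0.13 -0.   -0.31  1.26  0.    1.76]
```

View pics/w12.png

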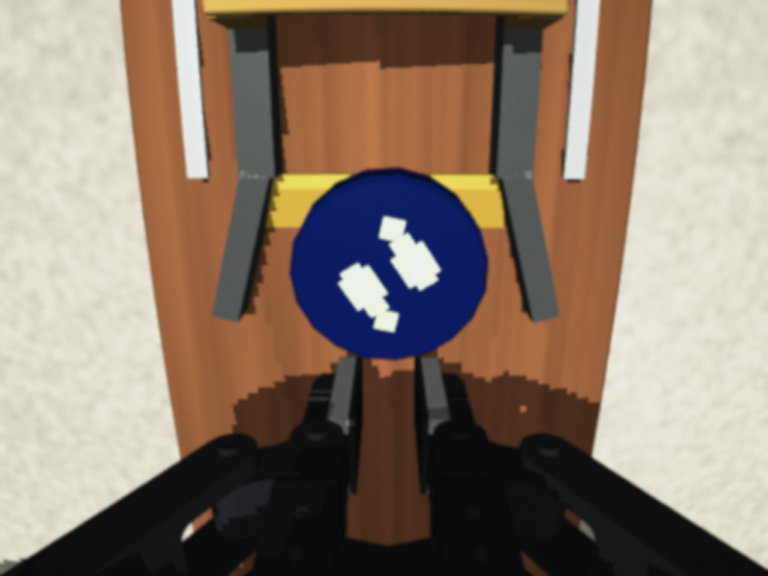

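{"api": "jog_arm", "payload": {"targets": [{"x": 0,"y": -1.2,"z": 0,"yaw": 0,"jaw": 16},{"x": 0,"y": -2.4,"z": 0,"yaw": 0,"jaw": 16},{"x": 0,"y": -3.6,"z": 0,"yaw": 0,"jaw": 16},{"x": 0,"y": -4.8,"z": 0,"yaw": 0,"jaw": 16},{"x": 0,"y": -6,"z": 0,"yaw": 0,"jaw": 16},{"x": 0,"y": -7.2,"z": 0,"yaw": 0,"jaw": 16},{"x": 0,"y": -8.4,"z": 0,"yaw": 0,"jaw": 16},{"x": 0,"y": -9.6,"z": 0,"yaw": 0,"jaw": 16}]}}

```text
t: 17.68
position: [0.5008, 0.0757, 0.045]
tcp_rot: [0.0, 1.0, -0.027, -0.0]
wrist_force: [-0.3, -0.0, 0.7]
finger_gap: 0.0161
```

{"api": "jog_arm", "payload": {"targets": [{"x": 0,"y": -1.2,"z": 0,"yaw": 0,"jaw": 16},{"x": 0,"y": -2.4,"z": 0,"yaw": 0,"jaw": 16},{"x": 0,"y": -3.6,"z": 0,"yaw": 0,"jaw": 16},{"x": 0,"y": -4.8,"z": 0,"yaw": 0,"jaw": 16},{"x": 0,"y": -6,"z": 0,"yaw": 0,"jaw": 16},{"x": 0,"y": -7.2,"z": 0,"yaw": 0,"jaw": 16},{"x": 0,"y": -8.4,"z": 0,"yaw": 0,"jaw": 16},{"x": 0,"y": -9.6,"z": 0,"yaw": 0,"jaw": 16}]}}

```text
t: 18.35
position: [0.5013, 0.0853, 0.045]
tcp_rot: [0.0, 1.0, -0.027, 0.0]
wrist_force: [0.2, -0.7, 0.1]
finger_gap: 0.0163
```

Run:
```python
from h import *
st()
p=camera("wrist");save(p,"w13.png",scale=1.5)
```

```text
t 18.35 pos [0.5013 0.0853 0.045 ] ang -3.09 z [ 0. -0. -1.] F [ 0.17 -0.73  0.14] gap 16.3 q [ 0.17  0.01 -0.3   1.26 -0.    1.79]
```

View pics/w13.png

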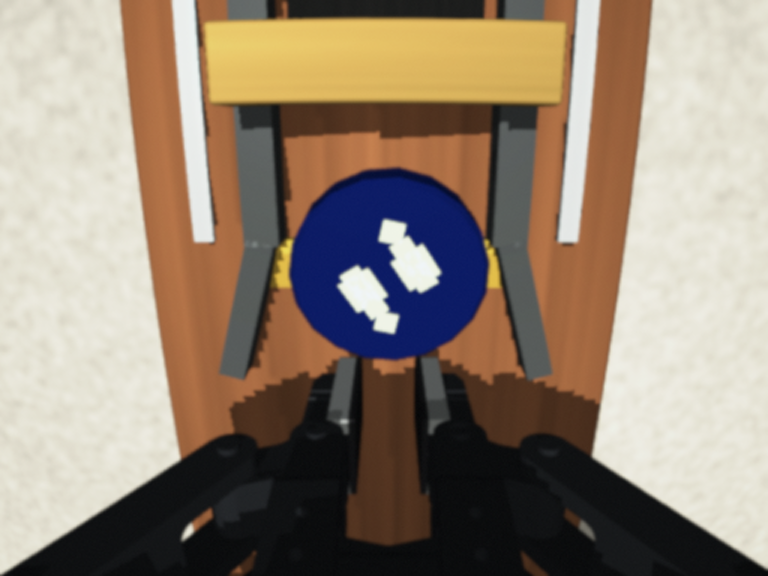

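{"api": "jog_arm", "payload": {"targets": [{"x": 0,"y": -1,"z": 0,"yaw": 0,"jaw": 16},{"x": 0,"y": -2,"z": 0,"yaw": 0,"jaw": 16},{"x": 0,"y": -3,"z": 0,"yaw": 0,"jaw": 16},{"x": 0,"y": -4,"z": 0,"yaw": 0,"jaw": 16},{"x": 0,"y": -5,"z": 0,"yaw": 0,"jaw": 16},{"x": 0,"y": -6,"z": 0,"yaw": 0,"jaw": 16},{"x": 0,"y": -7,"z": 0,"yaw": 0,"jaw": 16},{"x": 0,"y": -8,"z": 0,"yaw": 0,"jaw": 16}]}}

```text
t: 19.07
position: [0.5018, 0.0932, 0.045]
tcp_rot: [0.0, 1.0, -0.027, 0.0]
wrist_force: [-0.4, -1.0, 0.5]
finger_gap: 0.0156
```

{"api": "jog_arm", "payload": {"targets": [{"x": 0,"y": -1,"z": 0,"yaw": 0,"jaw": 16},{"x": 0,"y": -2,"z": 0,"yaw": 0,"jaw": 16},{"x": 0,"y": -3,"z": 0,"yaw": 0,"jaw": 16},{"x": 0,"y": -4,"z": 0,"yaw": 0,"jaw": 16},{"x": 0,"y": -5,"z": 0,"yaw": 0,"jaw": 16},{"x": 0,"y": -6,"z": 0,"yaw": 0,"jaw": 16},{"x": 0,"y": -7,"z": 0,"yaw": 0,"jaw": 16},{"x": 0,"y": -8,"z": 0,"yaw": 0,"jaw": 16}]}}

```text
t: 19.73
position: [0.5023, 0.1009, 0.0453]
tcp_rot: [0.0, 1.0, -0.027, 0.0]
wrist_force: [-0.4, -7.1, 5.8]
finger_gap: 0.0157
```

Run:
```python
from h import *
st()
p=camera("wrist");save(p,"w14.png",scale=1.5)
```

```text
t 19.73 pos [0.5023 0.1009 0.0453] ang -3.11 z [ 5.e-04 -9.e-04 -1.e+00] F [-0.35 -7.13  5.81] gap 15.7 q [ 0.2   0.02 -0.29  1.26 -0.    1.82]
```

View pics/w14.png

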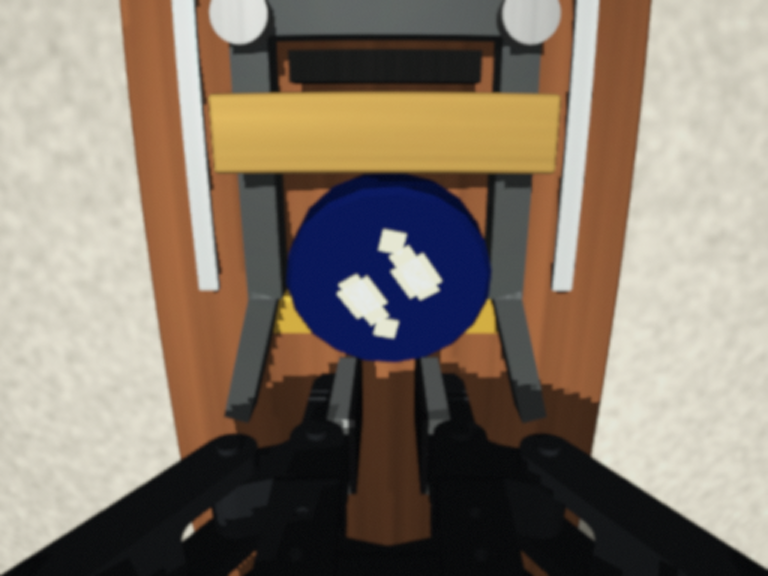

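{"api": "jog_arm", "payload": {"targets": [{"x": 0,"y": 0.5,"z": -0.5,"yaw": 0,"jaw": 16},{"x": 0,"y": 0.5,"z": -0.5,"yaw": 0,"jaw": 16},{"x": 0,"y": 0.5,"z": -0.5,"yaw": 0,"jaw": 16}]}}

```text
t: 20.03
position: [0.5023, 0.1007, 0.0456]
tcp_rot: [-0.0, 1.0, -0.027, 0.0]
wrist_force: [0.8, -2.9, 3.0]
finger_gap: 0.0163
```

{"api": "jog_arm", "payload": {"targets": [{"x": 0,"y": -0.8,"z": 0,"yaw": 0,"jaw": 16},{"x": 0,"y": -1.5,"z": 0,"yaw": 0,"jaw": 16},{"x": 0,"y": -1.5,"z": 0,"yaw": 0,"jaw": 16}]}}

```text
t: 20.28
position: [0.502, 0.1027, 0.0452]
tcp_rot: [-0.0, 1.0, -0.027, -0.0]
wrist_force: [-0.9, 0.4, -0.1]
finger_gap: 0.0161
```

Run:
```python
from h import *
st()
p=camera("wrist");save(p,"w15.png",scale=1.5)
p=camera("side");save(p,"s15.png",(190,130,290,240),5)
```

```text
t 20.28 pos [0.502  0.1027 0.0452] ang -3.07 z [-5.e-04  9.e-04 -1.e+00] F [-0.89  0.4  -0.11] gap 16.1 q [ 0.2   0.02 -0.29  1.26  0.    1.83]
```

View pics/w15.png

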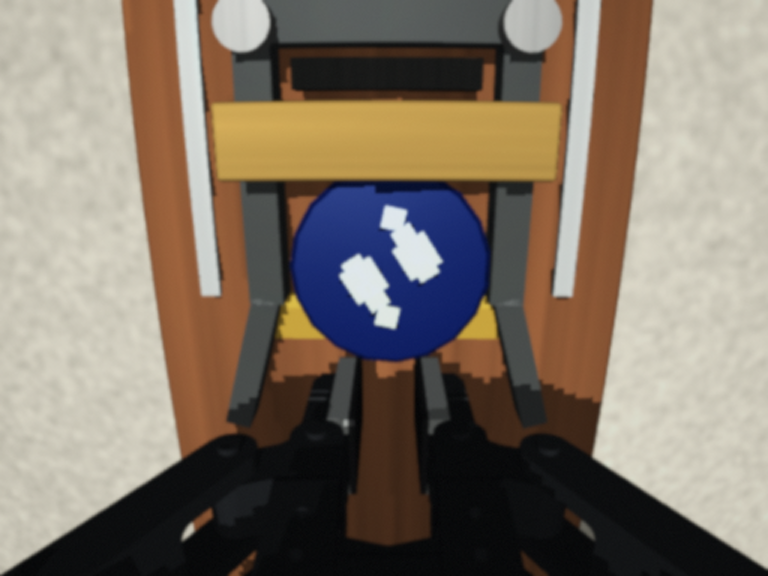

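View pics/s15.png

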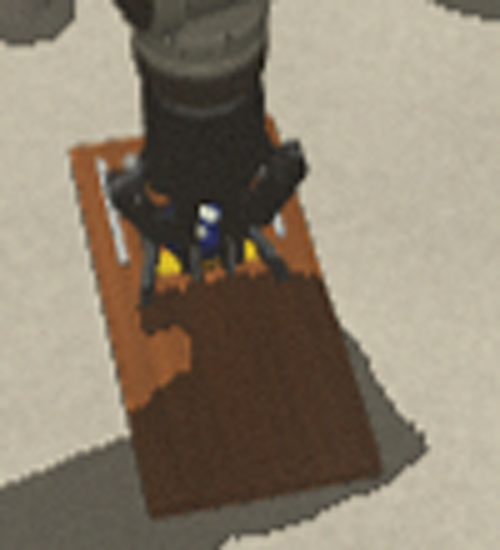

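{"api": "jog_arm", "payload": {"targets": [{"x": 0,"y": -0.8,"z": 0,"yaw": 0,"jaw": 16},{"x": 0,"y": -1.6,"z": 0,"yaw": 0,"jaw": 16},{"x": 0,"y": -2.4,"z": 0,"yaw": 0,"jaw": 16},{"x": 0,"y": -3.2,"z": 0,"yaw": 0,"jaw": 16},{"x": 0,"y": -4,"z": 0,"yaw": 0,"jaw": 16},{"x": 0,"y": -4.8,"z": 0,"yaw": 0,"jaw": 16}]}}

```text
t: 20.88
position: [0.5025, 0.1071, 0.0455]
tcp_rot: [0.0, 1.0, -0.027, -0.0]
wrist_force: [-0.5, -0.6, -0.9]
finger_gap: 0.0163
```

{"api": "jog_arm", "payload": {"targets": [{"x": 0,"y": -0.8,"z": 0,"yaw": 0,"jaw": 16},{"x": 0,"y": -1.6,"z": 0,"yaw": 0,"jaw": 16},{"x": 0,"y": -2.4,"z": 0,"yaw": 0,"jaw": 16},{"x": 0,"y": -3.2,"z": 0,"yaw": 0,"jaw": 16},{"x": 0,"y": -4,"z": 0,"yaw": 0,"jaw": 16},{"x": 0,"y": -4.8,"z": 0,"yaw": 0,"jaw": 16}]}}

```text
t: 21.38
position: [0.5028, 0.1118, 0.0455]
tcp_rot: [0.0, 1.0, -0.027, 0.0]
wrist_force: [0.4, -0.6, 0.2]
finger_gap: 0.016
```

{"api": "jog_arm", "payload": {"targets": [{"x": 0,"y": -0.8,"z": 0,"yaw": 0,"jaw": 16},{"x": 0,"y": -1.6,"z": 0,"yaw": 0,"jaw": 16},{"x": 0,"y": -2.4,"z": 0,"yaw": 0,"jaw": 16},{"x": 0,"y": -3.2,"z": 0,"yaw": 0,"jaw": 16}]}}

```text
t: 21.72
position: [0.5029, 0.1151, 0.0455]
tcp_rot: [-0.0, 1.0, -0.027, 0.0]
wrist_force: [-0.2, -0.8, 0.1]
finger_gap: 0.0158
```

Run:
```python
from h import *
st()
p=camera("wrist");save(p,"w16.png",scale=1.5)
```

```text
t 21.72 pos [0.5029 0.1151 0.0455] ang -3.09 z [ 0.  0. -1.] F [-0.23 -0.76  0.05] gap 15.8 q [ 0.22  0.02 -0.28  1.26  0.    1.85]
```

View pics/w16.png

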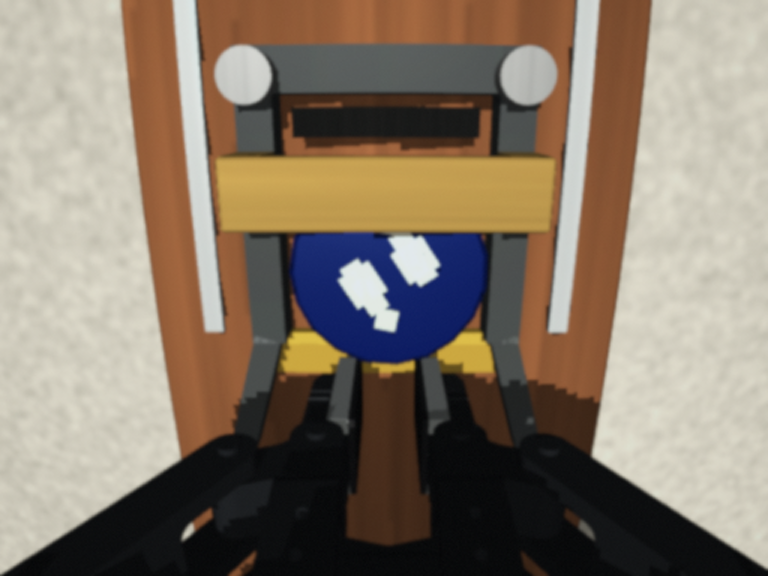

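{"api": "jog_arm", "payload": {"targets": [{"x": 0,"y": -0.6,"z": 0,"yaw": 0,"jaw": 16},{"x": 0,"y": -1.2,"z": 0,"yaw": 0,"jaw": 16},{"x": 0,"y": -1.8,"z": 0,"yaw": 0,"jaw": 16}]}}

```text
t: 22.02
position: [0.503, 0.1168, 0.0455]
tcp_rot: [0.0, 1.0, -0.027, -0.0]
wrist_force: [0.1, 0.2, -0.7]
finger_gap: 0.0158
```

{"api": "jog_arm", "payload": {"targets": [{"x": 0,"y": -0.6,"z": 0,"yaw": 0,"jaw": 16},{"x": 0,"y": -1.2,"z": 0,"yaw": 0,"jaw": 16}]}}

```text
t: 22.18
position: [0.5031, 0.118, 0.0455]
tcp_rot: [0.0, 1.0, -0.027, -0.0]
wrist_force: [-1.5, -0.6, -0.1]
finger_gap: 0.0158
```

{"api": "jog_arm", "payload": {"targets": [{"x": 0,"y": -0.6,"z": 0,"yaw": 0,"jaw": 16},{"x": 0,"y": -1.2,"z": 0,"yaw": 0,"jaw": 16}]}}

```text
t: 22.35
position: [0.5031, 0.1192, 0.0455]
tcp_rot: [0.0, 1.0, -0.027, -0.0]
wrist_force: [0.2, -0.1, -0.4]
finger_gap: 0.0164
```

Run:
```python
from h import *
st()
p=camera("wrist");save(p,"w17.png",scale=1.5)
```

```text
t 22.35 pos [0.5031 0.1192 0.0455] ang -3.09 z [-0. -0. -1.] F [ 0.24 -0.1  -0.35] gap 16.4 q [ 0.23  0.03 -0.28  1.26 -0.    1.86]
```

View pics/w17.png

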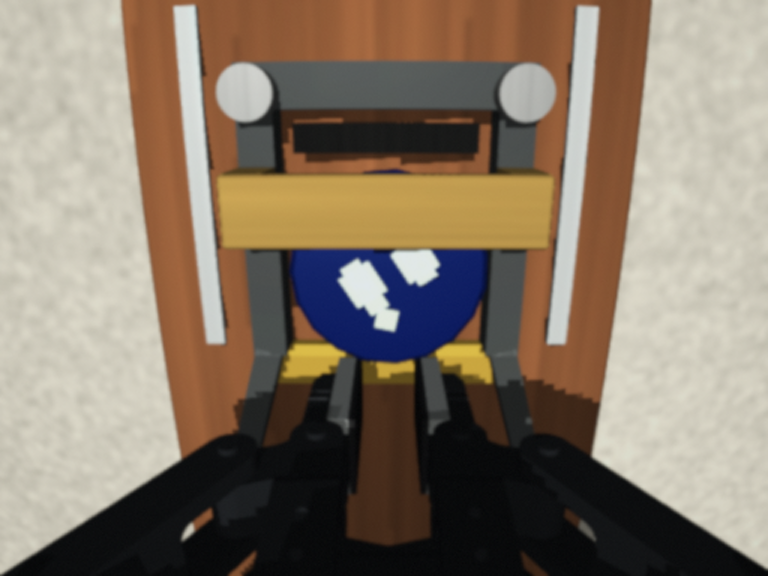

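{"api": "jog_arm", "payload": {"targets": [{"x": 0,"y": -0.6,"z": 0,"yaw": 0,"jaw": 16},{"x": 0,"y": -1.2,"z": 0,"yaw": 0,"jaw": 16}]}}

```text
t: 22.57
position: [0.5032, 0.1204, 0.0455]
tcp_rot: [0.0, 1.0, -0.027, -0.0]
wrist_force: [-0.0, 1.1, 0.1]
finger_gap: 0.016
```

{"api": "jog_arm", "payload": {"targets": [{"x": 0,"y": -0.6,"z": 0,"yaw": 0,"jaw": 16},{"x": 0,"y": -1.2,"z": 0,"yaw": 0,"jaw": 16}]}}

```text
t: 22.73
position: [0.5033, 0.1216, 0.0455]
tcp_rot: [0.0, 1.0, -0.027, 0.0]
wrist_force: [0.8, -0.5, 0.4]
finger_gap: 0.0161
```

Run:
```python
from h import *
st()
p=camera("wrist");save(p,"w18.png",scale=1.5)
```

```text
t 22.73 pos [0.5033 0.1216 0.0455] ang -3.09 z [ 1.e-04 -1.e-04 -1.e+00] F [ 0.82 -0.45  0.42] gap 16.1 q [ 0.24  0.03 -0.28  1.26 -0.    1.86]
```

View pics/w18.png

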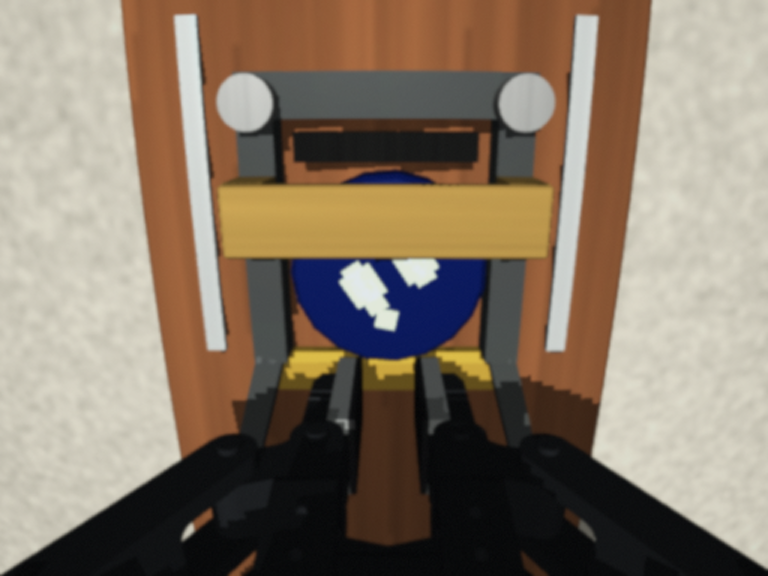

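{"api": "jog_arm", "payload": {"targets": [{"x": 0,"y": -0.6,"z": 0,"yaw": 0,"jaw": 16},{"x": 0,"y": -1.2,"z": 0,"yaw": 0,"jaw": 16},{"x": 0,"y": -1.2,"z": 0,"yaw": 0,"jaw": 16}]}}

```text
t: 23.03
position: [0.5034, 0.1228, 0.0455]
tcp_rot: [-0.0, 1.0, -0.027, 0.0]
wrist_force: [0.1, -0.2, 1.0]
finger_gap: 0.016
```

Run:
```python
from h import *
st()
p=camera("wrist");save(p,"w19.png",(120,80,400,290),2.8)
c=np.array([.5058,.1600]);ax=np.array([np.cos(np.radians(86.9)),np.sin(np.radians(86.9))])
for z in(.032,.0305):
  rr=.0265 if z==.032 else .028
  for cy in(.158,.160): 
    c=np.array([.5058,cy]);print(z,cy,proj(p,[[*(c+ax*rr),z],[*(c-ax*rr),z]]).round(1).tolist())
```

```text
t 23.03 pos [0.5034 0.1228 0.0455] ang -3.09 z [ 1.e-04  0.e+00 -1.e+00] F [ 0.07 -0.19  0.96] gap 16.0 q [ 0.24  0.03 -0.28  1.26 -0.    1.86]
0.032 0.158 [[259.7, 120.3], [259.6, 239.7]]
0.032 0.16 [[259.5, 115.3], [259.4, 235.7]]
0.0305 0.158 [[259.7, 116.1], [259.6, 241.2]]
0.0305 0.16 [[259.5, 111.1], [259.3, 237.3]]
```

View pics/w19.png

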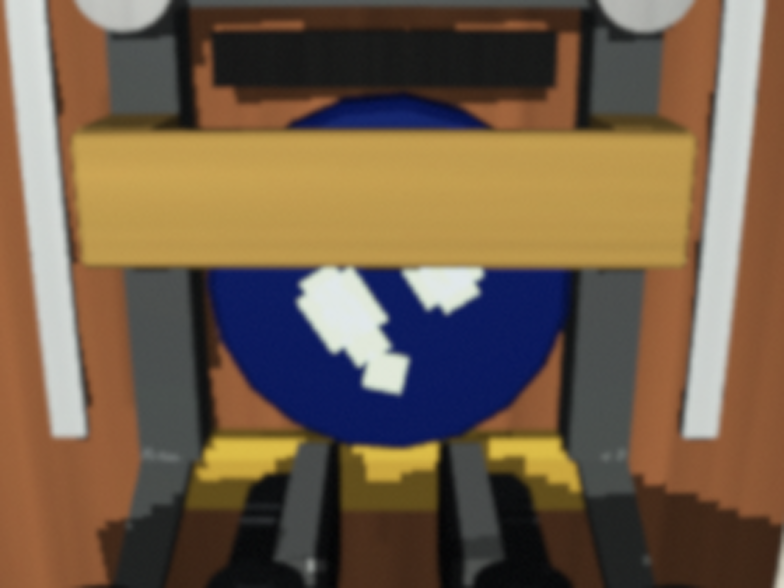

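{"api": "jog_arm", "payload": {"targets": [{"x": 0,"y": 3,"z": 0,"yaw": 0,"jaw": 16},{"x": 0,"y": 10,"z": -2,"yaw": 0,"jaw": 16},{"x": 0,"y": 20,"z": -15,"yaw": 0,"jaw": 16},{"x": 0,"y": 30,"z": -40,"yaw": 0,"jaw": 16},{"x": 0,"y": 40,"z": -70,"yaw": 0,"jaw": 16},{"x": 0,"y": 50,"z": -80,"yaw": 0,"jaw": 16},{"x": 0,"y": 50,"z": -80,"yaw": 0,"jaw": 16},{"x": 0,"y": 50,"z": -80,"yaw": 0,"jaw": 16}]}}

```text
t: 23.75
position: [0.5009, 0.0723, 0.1256]
tcp_rot: [-0.0, 1.0, -0.028, 0.0]
wrist_force: [0.0, -0.5, 0.1]
finger_gap: 0.016
```

Run:
```python
from h import *
st()
p=camera("wrist");save(p,"w20.png",(120,0,400,210),2.8)
c=np.array([.5058,.1590]);ax=np.array([np.cos(np.radians(86.9)),np.sin(np.radians(86.9))])
for cy in(.157,.159,.161):
    c=np.array([.5058,cy]);print(cy,proj(p,[[*(c+ax*.028),.0305],[*(c-ax*.028),.0305]]).round(1).tolist())
```

```text
t 23.75 pos [0.5009 0.0723 0.1256] ang -3.16 z [ 1.e-03  2.e-04 -1.e+00] F [ 0.03 -0.49  0.12] gap 16.0 q [ 0.14 -0.03 -0.18  1.42  0.    1.77]
0.157 [[258.5, 18.2], [258.6, 112.8]]
0.159 [[258.3, 14.7], [258.4, 109.6]]
0.161 [[258.1, 11.1], [258.3, 106.4]]
```

View pics/w20.png

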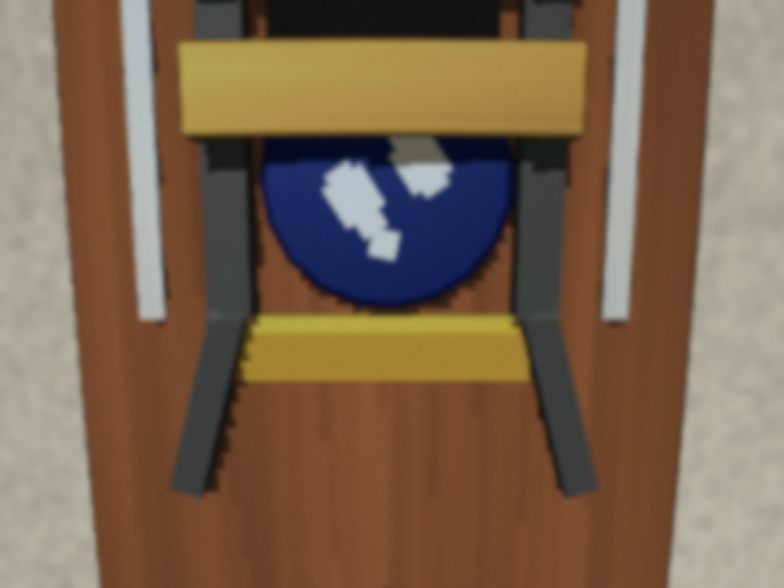

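Run:
```python
from h import *
p=camera("side");save(p,"s21.png",scale=1.5)
st();print(workorder.finish_job())
```

```text
t 23.85 pos [0.5001 0.0728 0.1241] ang -3.11 z [-1.7e-03 -1.0e-04 -1.0e+00] F [-0.64  0.18 -0.37] gap 16.1 q [ 0.14 -0.03 -0.18  1.42  0.    1.77]
the job is handed in; nothing more can be done
None
```

View pics/s21.png

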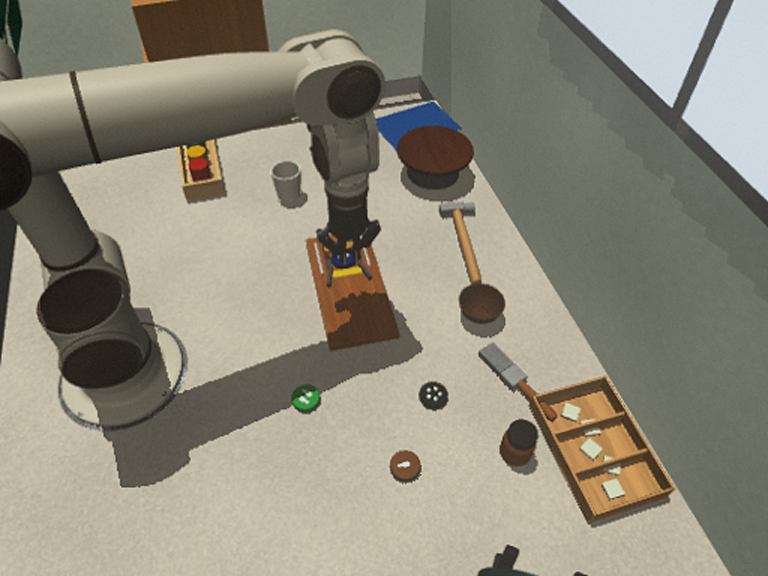

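The blue disc is in the pocket under the brass strap, and the job was handed in at about 24 s. I picked it by its colour and two fish, laid it on the apron and let go. Then I pushed it over the lip with the nearly closed fingertips, about 10 mm above the deck.

**Last checks:**
- **Disc position:** the last wrist picture shows the whole lip clear, with a strip of wood between it and the disc. The rear rim matches a flat disc centred about 30 mm past the lip edge. The last push read no contact with the stop.
- **Rest of the bench:** the last side view shows the other discs, bowl, jar and cup where they were. The gripper was clear and touching nothing.

**Not as smooth as the rest:**
- **First grip:** the first grip sat high on the rim, so I reopened, went 5 mm lower and gripped again.
- **Placing force:** there was a brief 9 N downward press as the disc met the deck.
- **Push force:** as the disc tipped over the crest the hand read about 7 N along the push and 6 N upward. I backed off half a millimetre and went on. Every other reading during the push was about 1 N. Readings came only at the end of each short move, so a brief peak in between would not show.
- **Cameras:** the top and side views disagreed by about 5 mm along y, so I used the wrist camera for the jig and pocket.

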